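# Hang the label-core adapters on the sloping hook

### The arm

A 7-joint arm with a two-finger parallel gripper is mounted at the origin on the work surface. World frame = base frame: x ahead of the robot, y to its left, z up, the work surface at z = 0. Lengths are in m, angles in rad, forces in N, time in s.
With the tool pointing down it reaches from about 0.4 to 0.85 m from the base axis. Payload 10.4 kg.
Tool frame: the origin (TCP) lies between the finger pads; the fingertips stand 11 mm ahead of it and the grasp point (between the pads) lies 8 mm behind it; z points along the fingers, y is the direction in which the jaws open and shut (so a half turn about z gives the same grasp; the last joint's range is limited). The gripper opens to 87 mm and grips with 3 to 60 N. Pads are 19 mm wide; open, the fingers measure 117 mm over their backs; the gripper's body (75 mm by 190 mm) begins 51 mm behind the grasp point.
Start: joints at [1.223, 0.332, -0.065, 1.46, 0.022, 1.35, -0.088], TCP at [0.199, -0.592, 0.234] pointing down, gripper open.
Joint ranges: [-2.6, 2.6], [-0.5, 2.12], [-1.47, 1.34], [0.16, 2.42], [-1.27, 4.41], [0.06, 2.06], [-2.6, 2.6]. Speed limits (rad/s): [2.22, 2.22, 2.79, 2.79, 3.14, 3.14, 3.14].

### API

Orientations are given as a unit quaternion [x, y, z, w].
In Python, from bench import r, eyes gives the robot as it stands.
- The arm moves only by the shell command python3 -m inch 'ROWS' [FORCE]. ROWS is a JSON object of lists of equal length, an entry for each row: "translation": the shift along the world's x, y, z scaled (see below), a list of three; "rot": the turn, a rotation vector about the world's x, y, z scaled (see below), a list of three; "jaw": the finger opening in mm, from 0 to 87. In form: {"translation": [[tx, ty, tz], ...], "rot": [[ax, ay, az], ...], "jaw": [jaw, ...]}. A call has 1 to 20 rows; each row is the pose to reach, as a shift and turn from the pose measured when the call began; what a row does not reach only later rows make up. The controller multiplies each number of a shift by 100 mm and each number of a turn by 60 degrees. A row lasts 1/10 s, in which the tool goes at most 50 mm and 8.59 degrees, less where a joint would pass 70% of its speed; a pose out of reach is approached as far as the arm can. A call with a number of a shift or a turn outside -1 to 1 is refused whole. A call with a gripper value outside its range is refused whole. The fingers move at their own pace and stop on an object; FORCE is the grip in N (left out, the last holds). Time passes only in rows, so rows that repeat a pose let the fingers close. It gives the time, the measured TCP pose, the force and the opening at its end, in the units of the state.
- r.read_state(): the state, without advancing time (a new reading comes with each control period).
- eyes.camera(name): name is "side" or "top"; returns the picture (384x512x3 uint8, blue, green, red); there is no depth.
- eyes.calibration(name): a dict with "fx", "fy", "cx", "cy" (pixels), "distortion" ([k1, k2, p1, p2, k3] as OpenCV has them; the pictures are not rectified), "R" (3x3) and "t" (3): a world point X has camera coordinates R X + t. Camera axes: x right, y down, z forward; pixel columns grow to the right and rows downward; lengths in m; the calibration is good to about 2 mm. A picture is of the moment at which its call begins. calibration takes no time and is no camera call.
- r.close_job(): hands the job in, once; it reports no verdict.
The state is a dict: "time": time; "joint_positions": joint angles; "joint_vel": joint speeds; "joint_torque": joint torques, N m; "ee_pos": TCP position; "eef_rot": TCP orientation; "ft_force": force on the tool from outside, world axes, zero at the start; "torque": the same for the moment, N m; "width": finger opening in m.
Only numpy, scipy, OpenCV 4.12 (cv2) and the standard library are available. Lean on these libraries where they do the work, as an engineer would, in place of code of your own. Each camera call takes 0.05 s, during which the arm holds its last target. There are 200 camera calls.

### The job

Put the three white label-core adapters away on the hook of the sloping stand, flange first: the one with the narrowest tube first, then the middle one over its tube, then the widest over that, each pushed fully home flat against what lies behind it before the next goes on. Leave all three hanging there nested, let go of them, and do not knock the label roll, the bottle or the microplate about.

Things in the scene. Friction and masses are not known exactly. Their poses are not given: they have to be found in the camera images.
- hook: the hook: one straight steel peg, 14 mm thick, 72 mm long, square to the middle of a dark sloping back plate (130 x 130 mm) on a white stand fixed to the table. The peg leans 32 degrees from vertical, towards the robot's side. Origin: the peg's root on the plate's face, 95 mm above the table; z out along the peg, x up the slope of the plate, y level
- hook_tip (a point): the free tip of the peg, on its axis, 72 mm from the back plate; the last 8 mm taper to 6 mm. The narrow adapter's flange lies on the plate, the middle one's on the narrow one's flange, the wide one's on the middle one's
- narrow_mid (a point): narrow core adapter: white plastic, open right through, 50 mm tall, about 70 g: round flange 80 mm across, 6 mm thick at the bottom; above it a straight tube, 30 mm outside, bore 20 mm. Starts flange down on the table. Point: its centre, on the axis 25 mm above the underside; z along the axis, flange to tube end. Its yaw means nothing. Home on the hook, the centre is 25 mm from the back plate, sagging up to 3 mm down the slope
- middle_mid (a point): middle core adapter: white plastic, open right through, 50 mm tall, about 100 g: round flange 95 mm across, 6 mm thick at the bottom; above it a straight tube, 47 mm outside, bore 37 mm. Starts flange down on the table. Point: its centre, on the axis 25 mm above the underside; z along the axis, flange to tube end. Its yaw means nothing. Home on the hook, the centre is 31 mm from the back plate, sagging up to 3.5 mm more
- wide_mid (a point): wide core adapter: white plastic, open right through, 50 mm tall, about 130 g: round flange 110 mm across, 6 mm thick at the bottom; above it a straight tube, 64 mm outside, bore 54 mm. Starts flange down on the table. Point: its centre, on the axis 25 mm above the underside; z along the axis, flange to tube end. Its yaw means nothing. Home on the hook, the centre is 37 mm from the back plate, sagging up to 3.5 mm more
- roll: bystander: roll of label paper standing on end, 96 mm across, 52 mm tall, with a brown cardboard core and a 60 mm hole; origin at the centre of its underside
- wash: bystander: upright closed white bottle with blue cap, 60 mm across, 130 mm tall; origin at the centre of its underside
- microplate: bystander: dark blue flat microplate with grey wells, 85 x 127 x 14 mm, lying on the table; origin at the centre of its underside
Not all that is in view belongs to the job. Leave any green look-alike of the part that bears wide_mid alone. Of the things shaped like the part that bears hook, the white one is meant.

How it is judged:
By the outcome, as a careful person would: the job done as asked, in the order asked, and still so for the second after the job is handed in, with the robot touching nothing.
It also fails if it takes over 67 s, if anything falls off the work surface, if the arm or the gripper's body presses on something with over 40 N, if the wrist force passes 120 N, or if a joint passes its speed limit or range.

## Working session

There is one attempt and no reset: what is moved stays moved. The work goes in short steps, Python scripts to look and compute and a shell command to move; the robot and the scene stay as the last step left them, time stands still between calls to the robot, and variables do not carry over. Pictures are saved under pics/ and viewed, about 8 in all and at most 12, crops included, and the job is handed in when it is done.

```bash
ls; mkdir -p pics; python3 - <<'E'
from bench import r,eyes
import cv2,numpy as np
for n in("top","side"):
    cv2.imwrite(f"pics/{n}0.png",eyes.camera(n)); c=eyes.calibration(n); R=np.array(c["R"]);print(n,{k:c[k] for k in("fx","fy","cx","cy","distortion")},"pos",-R.T@np.array(c["t"]),R.round(3).tolist())
print(r.read_state())
E
```

```text
pics
top {'fx': 408.0091082439657, 'fy': 408.0091082439657, 'cx': 256.48395749516, 'cy': 186.07423356242282, 'distortion': array([-0.02608564,  0.        ,  0.        ,  0.        ,  0.        ])} pos [0.51396597 0.03467513 1.14242712] [[0.019, -1.0, 0.007], [-0.998, -0.019, -0.053], [0.053, -0.006, -0.999]]
side {'fx': 352.9604806024676, 'fy': 352.9604806024676, 'cx': 250.79549713634188, 'cy': 187.65422019658988, 'distortion': array([-0.09252442,  0.        ,  0.        ,  0.        ,  0.        ])} pos [0.42901122 0.69520999 0.62548169] [[-0.975, -0.221, 0.016], [-0.143, 0.571, -0.808], [0.169, -0.79, -0.589]]
{'time': 0.1, 'joint_positions': array([ 1.2234345 ,  0.33279533, -0.06468541,  1.46085059,  0.02162295,
        1.3499028 , -0.08850715]), 'joint_vel': array([-0.00071367, -0.00157062,  0.0015715 , -0.00327533,  0.00263618,
        0.00036169,  0.00030442]), 'joint_torque': array([ 2.09074788e-03, -6.24544430e+01,  2.51294783e-02, -3.90717959e+01,
       -6.14137645e-02,  3.65591305e-02,  8.75643605e-05]), 'ee_pos': array([ 0.19930335, -0.59202244,  0.23284502]), 'eef_rot': array([ 9.86844711e-01,  1.61669787e-01, -1.43217967e-04, -6.13553480e-04]), 'ft_force': array([-0.38221193,  0.28090924, -0.46141677]), 'torque': array([-0.05499846,  0.03751574, -0.0006977 ]), 'width': 0.08705094584238046}
```

View pics/top0.png

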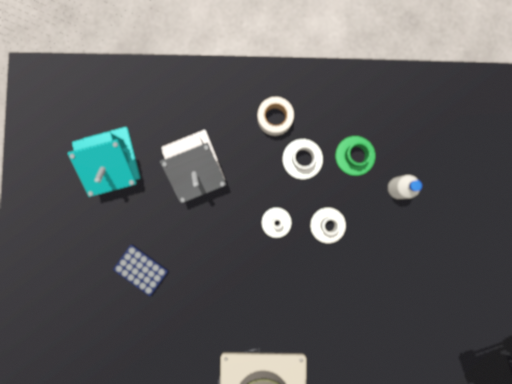

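View pics/side0.png

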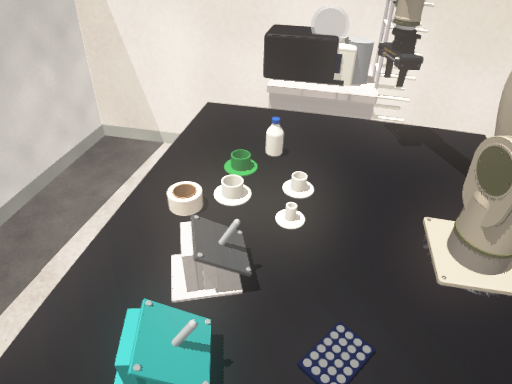

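The narrow adapter is at top (277,222), the middle at (328,225) and the wide at (303,158). The green look-alike at (355,155) is left alone. There are two stands: teal at (105,165) and white with a dark plate at (195,168), and the white one is meant. I'll confirm with an enlarged composite and detect the shapes.

```bash
cat > h.py <<'E'
import cv2,numpy as np
from bench import r,eyes
def cal(n):
    c=eyes.calibration(n);K=np.array([[c["fx"],0,c["cx"]],[0,c["fy"],c["cy"]],[0,0,1]]);return K,np.array(c["distortion"]),np.array(c["R"]),np.array(c["t"]).ravel()
def ray(n,p):
    K,d,R,t=cal(n);u=cv2.undistortPoints(np.array([[p]],float),K,d,None,None)[0,0]
    v=R.T@np.array([u[0],u[1],1]);return -R.T@t,v/np.linalg.norm(v)
def onz(n,p,z):
    o,v=ray(n,p);return o+v*(z-o[2])/v[2]
def two(a,b):
    o1,v1=ray("top",a);o2,v2=ray("side",b)
    s=np.linalg.lstsq(np.c_[v1,-v2],o2-o1,rcond=None)[0];A,B=o1+s[0]*v1,o2+s[1]*v2
    return (A+B)/2,np.linalg.norm(A-B)*1000
def proj(n,X):
    K,d,R,t=cal(n);return cv2.projectPoints(np.array([X],float),cv2.Rodrigues(R)[0],t,K,d)[0].reshape(-1,2)[0]
E
python3 - <<'E'
import cv2,numpy as np
from h import *
t=cv2.imread("pics/top0.png");s=cv2.imread("pics/side0.png")
a=cv2.resize(t[120:215,150:240],(400,422),interpolation=3)   # 4.444
b=cv2.resize(s[205:305,160:255],(400,421),interpolation=3)
c=cv2.resize(t[135:250,255:355],(400,460),interpolation=3)
o=np.zeros((460,800,3),np.uint8);o[:422,:400]=a;o[:421,400:]=b
cv2.imwrite("pics/stand.png",o)
for n,im in(("top",t),("side",s)):
    m=((im.min(2)>140)).astype(np.uint8)
    cs,_=cv2.findContours(m,cv2.RETR_CCOMP,cv2.CHAIN_APPROX_NONE)
    for k in cs:
        A=cv2.contourArea(k)
        if 15<A<3000 and len(k)>5:
            e=cv2.fitEllipse(k)
            if n=="top" and 90<e[0][1]<260 and 150<e[0][0]<420 or n=="side" and 150<e[0][1]<310 and e[0][0]<420 : print(n,A,np.round(e[0],1),np.round(e[1],1),onz(n,e[0],.006).round(4))
E
```

```text
top 973.0 [327.6 224.9] [34.9 35.6] [ 0.4701 -0.1721  0.006 ]
top 98.0 [329.8 225.1] [10.5 12.1] [ 0.4696 -0.1783  0.006 ]
top 699.0 [276.  222.1] [29.5 30.2] [ 0.4753 -0.0285  0.006 ]
top 23.5 [276.9 222.6] [5.1 6.2] [ 0.4739 -0.031   0.006 ]
top 401.0 [403.6 185.8] [21.9 28. ] [ 0.5831 -0.3851  0.006 ]
top 62.0 [194.  178.6] [ 5.1 16.9] [0.5919 0.2023 0.006 ]
top 1266.0 [302.2 158.6] [40.  40.4] [ 0.6541 -0.0991  0.006 ]
top 249.0 [303.9 156.8] [17.6 18.1] [ 0.6592 -0.1038  0.006 ]
top 725.0 [190.2 149.1] [35.6 50.1] [0.6745 0.2154 0.006 ]
top 1028.0 [275.1 114.5] [35.9 36.5] [ 0.7773 -0.0211  0.006 ]
top 415.5 [275.4 114.2] [22.8 23.3] [ 0.7782 -0.0217  0.006 ]
side 22.0 [148.  302.5] [5.1 5.9] [0.7248 0.31   0.006 ]
side 16.5 [199.4 254.1] [4.2 5.4] [0.6664 0.154  0.006 ]
side 2676.0 [201.1 268.6] [68.8 83.1] [0.6478 0.1954 0.006 ]
side 137.0 [228.7 230.8] [ 5.2 39.3] [0.6206 0.0596 0.006 ]
side 523.5 [289.7 216.3] [25.7 27.8] [ 0.4764 -0.034   0.006 ]
side 994.0 [184.4 197.7] [35.2 36.3] [ 0.781  -0.0429  0.006 ]
side 285.5 [184.  190.7] [15.  24.4] [ 0.7944 -0.074   0.006 ]
side 840.0 [231.9 190.6] [31.1 35.7] [ 0.6578 -0.1089  0.006 ]
side 577.0 [297.8 185.4] [26.4 29.7] [ 0.4716 -0.1825  0.006 ]
```

View pics/stand.png

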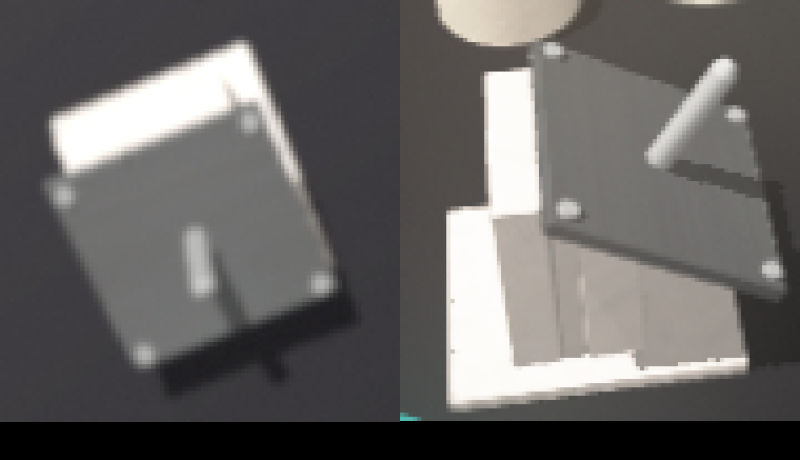

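The crop shows the white stand with its dark plate. In the crop, the peg's tip and root are at (203,290)/(190,230) in the top view and (727,65)/(657,158) in the side view, with four screws at the plate corners. Next I triangulate these.

```bash
python3 - <<'E'
from h import *
T=lambda u,v:((u+.5)/4.444-.5+150,(v+.5)/4.442-.5+120)
S=lambda u,v:((u-400+.5)/4.21-.5+160,(v+.5)/4.21-.5+205)
P=[]
for n,a,b in(("++",(62,195),(568,210)),("+-",(248,121),(552,50)),("--",(320,283),(737,115)),("-+",(143,355),(771,270)),("root",(190,230),(657,156)),("tip",(202,290),(727,65))):
    X,g=two(T(*a),S(*b));P.append(X);print(n,X.round(4),"gap",g.round(1))
P=np.array(P);C=P[:4].mean(0);up=(P[0]+P[1]-P[2]-P[3]);y=(P[0]+P[3]-P[1]-P[2]);up/=np.linalg.norm(up);y/=np.linalg.norm(y)
n=np.cross(up,y);n/=np.linalg.norm(n);print("C",C,"n",n,"tilt",np.degrees(np.arccos(n[2])),"az",np.degrees(np.arctan2(n[1],n[0])),"y",y, "az from y",np.degrees(np.arctan2(y[1],y[0]))+90)
d=P[5]-P[4];print("peg",np.linalg.norm(d),d/np.linalg.norm(d),np.degrees(np.arctan2(d[1],d[0])))
# adapters: outer flange z~.003 top outline at z=.006
for nm,ft,fs,h in(("narrow",(276,222.1),None,0),("middle",(327.6,224.9),None,0),("wide",(302.2,158.6),None,0)): print(nm,onz("top",ft,.006))
for nm,p in(("narrow",(276.9,222.6)),("middle",(329.8,225.1)),("wide",(303.9,156.8))):print(nm,"hole@50",onz("top",p,.05))
E
```

```text
++ [0.6194 0.2614 0.1278] gap 0.7
+- [0.6638 0.1581 0.1275] gap 0.2
-- [0.5764 0.1201 0.0673] gap 0.4
-+ [0.5324 0.2238 0.0688] gap 1.2
root [0.6013 0.1926 0.1003] gap 5.1
tip [0.5664 0.1774 0.1545] gap 0.1
C [0.59800616 0.19083095 0.09785099] n [-0.48557333 -0.21506405  0.84732874] tilt 32.07769387140587 az -156.1110896580057 y [-0.39283414  0.91957205  0.00828145] az from y 203.13180278093515
peg 0.06619944699830363 [-0.52776491 -0.22847493  0.81808521] -156.59171077903923
narrow [ 0.475225   -0.02850354  0.006     ]
middle [ 0.47009557 -0.17223471  0.006     ]
wide [ 0.65396648 -0.09901979  0.006     ]
narrow hole@50 [ 0.47543862 -0.02848382  0.05      ]
middle hole@50 [ 0.47136684 -0.17012845  0.05      ]
wide hole@50 [ 0.65351591 -0.0983688   0.05      ]
```

```bash

python3 -m inch '{"translation":[[0.15,0.31,0],[0.31,0.63,0],[0.46,0.94,0],[0.46,0.94,0]],"rot":[[0,0,0.04],[0,0,0.08],[0,0,0.08],[0,0,0.08]],"jaw":[60,60,60,60]}' 20
for i in 1; do :; done
python3 -m inch '{"translation":[[0.15,0.31,0],[0.31,0.63,0],[0.46,0.94,0],[0.46,0.94,0]],"rot":[[0,0,0],[0,0,0],[0,0,0],[0,0,0]],"jaw":[60,60,60,60]}'
python3 -m inch '{"translation":[[0.15,0.31,0],[0.31,0.63,0],[0.46,0.94,0],[0.46,0.94,0]],"rot":[[0,0,0],[0,0,0],[0,0,0],[0,0,0]],"jaw":[60,60,60,60]}'
python3 -m inch '{"translation":[[0.15,0.31,0],[0.31,0.63,0],[0.46,0.94,0],[0.46,0.94,0]],"rot":[[0,0,0],[0,0,0],[0,0,0],[0,0,0]],"jaw":[60,60,60,60]}'
python3 -m inch '{"translation":[[0.15,0.31,0],[0.31,0.63,0],[0.46,0.94,0],[0.46,0.94,0]],"rot":[[0,0,0],[0,0,0],[0,0,0],[0,0,0]],"jaw":[60,60,60,60]}'
```

```text
time: 0.5
ee_pos: [0.2485, -0.4942, 0.2329]
eef_rot: [0.979, 0.206, 0.0, -0.001]
ft_force: [0.1, -0.9, -0.1]
width: 0.0641
time: 0.9
ee_pos: [0.297, -0.3966, 0.233]
eef_rot: [0.978, 0.209, 0.001, -0.002]
ft_force: [-0.1, -0.5, -0.3]
width: 0.0601
time: 1.3
ee_pos: [0.345, -0.2993, 0.2332]
eef_rot: [0.977, 0.211, 0.001, -0.002]
ft_force: [-0.4, -0.3, 0.7]
width: 0.0601
time: 1.7
ee_pos: [0.3928, -0.2024, 0.2334]
eef_rot: [0.977, 0.214, 0.002, -0.002]
ft_force: [-0.4, -0.6, -0.4]
width: 0.0602
time: 2.1
ee_pos: [0.4403, -0.1054, 0.2335]
eef_rot: [0.976, 0.216, 0.002, -0.002]
ft_force: [-0.3, -0.2, -0.5]
width: 0.06
```

```bash

python3 -m inch '{"translation":[[0.15,0.35,-0.2],[0.35,0.77,-0.5],[0.35,0.77,-0.8],[0.35,0.77,-0.8],[0.35,0.77,-0.8]],"rot":[[0,0,-0.02],[0,0,-0.02],[0,0,-0.02],[0,0,-0.02],[0,0,-0.02]],"jaw":[60,60,60,60,60]}'
python3 - <<'E'
from h import *
s=r.read_state();p=s["ee_pos"];print(p,s["eef_rot"]);print("delta/100mm",(np.array([.4753,-.0285,.028])-p)*10)
E
```

```text
time: 2.6
ee_pos: [0.475, -0.0302, 0.1538]
eef_rot: [0.979, 0.205, 0.001, -0.003]
ft_force: [0.6, -0.2, 0.4]
width: 0.0599
[ 0.47498944 -0.03020618  0.15375108] [ 0.97871641  0.20519659  0.0014193  -0.00255533]
delta/100mm [ 0.00310562  0.01706183 -1.25751082]
```

```bash

python3 -m inch '{"translation":[[0,0.02,-0.4],[0,0.02,-0.8],[0,0.02,-0.8],[0,0.02,-0.8]],"rot":[[0,0,0],[0,0,0],[0,0,0],[0,0,0]],"jaw":[60,60,60,60]}'
python3 -m inch '{"translation":[[0,0,-0.2],[0,0,-0.4],[0,0,-0.455],[0,0,-0.455],[0,0,-0.455]],"rot":[[0,0,0],[0,0,0],[0,0,0],[0,0,0],[0,0,0]],"jaw":[60,60,60,60,60]}'
python3 -m inch '{"translation":[[0,0,0],[0,0,0],[0,0,0],[0,0,0],[0,0,0],[0,0,0],[0,0,0]],"rot":[[0,0,0],[0,0,0],[0,0,0],[0,0,0],[0,0,0],[0,0,0],[0,0,0]],"jaw":[20,20,20,20,20,20,20]}' 25
python3 - <<'E'
from h import *
cv2.imwrite("pics/g1t.png",eyes.camera("top"));cv2.imwrite("pics/g1s.png",eyes.camera("side"))
E
```

```text
time: 3.0
ee_pos: [0.4757, -0.0294, 0.0755]
eef_rot: [0.979, 0.204, 0.002, -0.002]
ft_force: [-0.0, 1.1, -0.1]
width: 0.0602
time: 3.5
ee_pos: [0.4769, -0.0297, 0.0318]
eef_rot: [0.979, 0.204, 0.003, -0.002]
ft_force: [0.5, -0.7, 0.4]
width: 0.06
time: 4.2
ee_pos: [0.4769, -0.0296, 0.0319]
eef_rot: [0.979, 0.204, 0.003, -0.002]
ft_force: [-0.8, 1.0, 3.2]
width: 0.0292
```

```bash
cat >> h.py <<'E'
from scipy.spatial.transform import Rotation as Ro
import json
ROOT=np.array([.5996,.1915,.095]);N=np.array([-.4864,-.2104,.848]);N/=np.linalg.norm(N)
UPS=np.cross(np.array([-.397,.918,0]),N)  # up the slope
A=Ro.from_rotvec(np.cross([0,0,1],N)/np.linalg.norm(np.cross([0,0,1],N))*np.arccos(N[2]))
def grasp(name,cx,cy):
    s=r.read_state();p=s["ee_pos"];R=Ro.from_quat(s["eef_rot"]);v=np.array([cx,cy,0])-p
    o=R.inv().apply(v);o[1]=0          # object underside centre in tool frame, jaws centre y
    json.dump(dict(o=o.tolist(),q=s["eef_rot"].tolist()),open(name+".json","w"));print("offset in tool mm",o*1000)
def need(name,d,side=0,up=0):
    "shift and turn still to go so that underside centre is d mm out along the peg axis"
    g=json.load(open(name+".json"));s=r.read_state();RT=A*Ro.from_quat(g["q"]);R=Ro.from_quat(s["eef_rot"])
    P=ROOT+N*d/1e3+UPS*up/1e3-RT.apply(g["o"])
    print("d",d,"shift",((P-s["ee_pos"])*10).round(3),"turn",((RT*R.inv()).as_rotvec()/np.radians(60)).round(3))
def where(name):
    g=json.load(open(name+".json"));s=r.read_state();R=Ro.from_quat(s["eef_rot"]);x=s["ee_pos"]+R.apply(g["o"])-ROOT
    L=np.cross(N,UPS);print("t",s["time"].__round__(2),"underside: out %.1f up %.1f level %.1f mm"%(x@N*1e3,x@UPS*1e3,x@L*1e3),"axis err deg",np.degrees(np.arccos(min(1,(R*Ro.from_quat(g["q"]).inv()).apply([0,0,1])@N))).round(2),"F",s["ft_force"].round(1),"w",s["width"].round(4))
E
python3 -c "
from h import *
print(UPS);grasp('narrow',.4753,-.0285)"
python3 -m inch '{"translation":[[0,0,0.2],[0,0,0.6],[0,0,1],[0,0,1]],"rot":[[0,0,0],[0,0,0],[0,0,0],[0,0,0]],"jaw":[20,20,20,20]}' 25
python3 -m inch '{"translation":[[0.1,0.3,0.3],[0.2,0.6,0.6],[0.3,0.9,0.9],[0.3,0.9,0.9],[0.3,0.9,0.9]],"rot":[[0.05,-0.12,0],[0.1,-0.24,0],[0.15,-0.36,0],[0.2,-0.48,0],[0.2,-0.48,0]],"jaw":[20,20,20,20,20]}'
python3 -c "
from h import *
where('narrow');need('narrow',120);need('narrow',85)"
```

```text
[0.77848069 0.33666322 0.53005536]
offset in tool mm [-1.16907086  0.         31.85630163]
time: 4.7
ee_pos: [0.4797, -0.0295, 0.1365]
eef_rot: [0.979, 0.204, 0.006, -0.0]
ft_force: [0.2, 0.4, -0.8]
width: 0.0295
time: 5.2
ee_pos: [0.5063, 0.0591, 0.2232]
eef_rot: [0.942, 0.195, 0.269, -0.051]
ft_force: [-1.5, -0.7, -2.0]
width: 0.029Traceback (most recent call last):
  File "<string>", line 3, in <module>
    where('narrow');need('narrow',120);need('narrow',85)
    ~~~~~^^^^^^^^^^
  File "h.py", line 32, in where
    L=np.cross(N,UPS);print("t",s["time"].__round__(2),"underside: out %.1f up %.1f level %.1f mm"%(x@N*1e3,x@UPS*1e3,x@L*1e3),"axis err deg",np.degrees(np.arccos(min(1,(R*Ro.from_quat(g["q"]).inv()).apply([0,0,1])@N))).round(2),"F",s["ft_force"].round(1),"w",s["width"].round(4))
                                                                                                                                                                                                                                                                    ^^^^^^^^^^^^^^^^
AttributeError: 'float' object has no attribute 'round'
```

```bash
sed -i 's/s\["width"\].round(4)/round(s["width"],4)/' h.py; python3 -c "
from h import *
where('narrow');need('narrow',120)"
```

```text
t 5.2 underside: out 150.1 up -50.6 level -84.8 mm axis err deg 0.91 F [-1.5 -0.7 -2. ] w 0.029
d 120 shift [0.203 1.007 0.011] turn [ 0.013 -0.005  0.006]
```

```bash

python3 -m inch '{"translation":[[0.07,0.3,0.01],[0.14,0.6,0.01],[0.2,0.9,0.01],[0.2,1,0.01],[0.2,1,0.01],[0.2,1,0.01],[0.2,1,0.01]],"rot":[[0.013,-0.005,0.006],[0.013,-0.005,0.006],[0.013,-0.005,0.006],[0.013,-0.005,0.006],[0.013,-0.005,0.006],[0.013,-0.005,0.006],[0.013,-0.005,0.006]],"jaw":[20,20,20,20,20,20,20]}'
python3 - <<'E'
from h import *
where('narrow');need('narrow',100);need('narrow',80);need('narrow',66)
t=eyes.camera("top");s=eyes.camera("side")
print(proj("top",ROOT+.072*N),proj("side",ROOT+.072*N))
o=np.hstack([cv2.resize(t[90:210,140:260],(400,400),interpolation=3),cv2.resize(s[150:270,170:290],(400,400),interpolation=3)])
cv2.imwrite("pics/pre1.png",o)
E
```

```text
time: 5.9
ee_pos: [0.5264, 0.1579, 0.2239]
eef_rot: [0.94, 0.196, 0.272, -0.057]
ft_force: [-0.9, 0.1, -0.7]
width: 0.0295
t 5.9 underside: out 120.1 up -0.9 level -1.7 mm axis err deg 0.07 F [-0.9  0.1 -0.7] w 0.0295
d 100 shift [ 0.098  0.061 -0.166] turn [ 0.    -0.001  0.002]
d 80 shift [ 0.195  0.103 -0.335] turn [ 0.    -0.001  0.002]
d 66 shift [ 0.264  0.133 -0.454] turn [ 0.    -0.001  0.002]
[195.4055396 185.6334375] [238.2706489 219.2702502]
```

View pics/pre1.png

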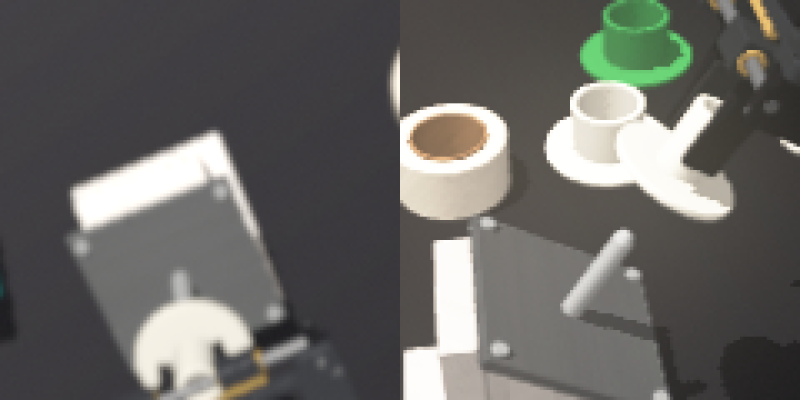

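```bash
python3 - <<'E'
from h import *
for n,box in(("top",(160,200,186,204)),("side",(208,248,210,240))):
    im=cv2.imread(f"pics/{n}0.png");y0,y1,x0,x1=box if n=="top" else (215,245,212,236)
    g=im[y0:y1,x0:x1].min(2);m=(g>125).astype(np.uint8)
    k,l,st,c=cv2.connectedComponentsWithStats(m)
    a,b=proj(n,ROOT),proj(n,ROOT+.072*N);u=(b-a)/np.linalg.norm(b-a);w=np.array([-u[1],u[0]])
    for i in range(1,k):
        if st[i,4]<25: continue
        ys,xs=np.nonzero(l==i);P=np.c_[xs+x0,ys+y0];al=(P-a)@u;pe=(P-a)@w
        print(n,"len",np.linalg.norm(b-a).round(1),"along",al.min().round(1),al.max().round(1),"perp mean by third",[pe[(al>=q)&(al<=s)].mean().round(2) for q,s in zip(*(lambda e:(e[:-1],e[1:]))(np.linspace(al.min(),al.max(),4)))],"w dir",w.round(2))
E
```

```text
top len 12.6 along -3.2 13.7 perp mean by third [np.float64(-0.18), np.float64(0.31), np.float64(0.26)] w dir [-0.99  0.17]
side len 29.8 along -1.4 28.0 perp mean by third [np.float64(-0.61), np.float64(-0.54), np.float64(-1.01)] w dir [0.8 0.6]
```

```bash

python3 -m inch '{"translation":[[0.1,0.06,-0.17],[0.15,0.08,-0.25],[0.2,0.1,-0.335],[0.23,0.115,-0.39],[0.26,0.13,-0.45],[0.26,0.13,-0.45]],"rot":[[0,0,0],[0,0,0],[0,0,0],[0,0,0],[0,0,0],[0,0,0]],"jaw":[20,20,20,20,20,20]}'
python3 -c "
from h import *
where('narrow')
for d in(50,30,10,2,-1):need('narrow',d)"
```

```text
time: 6.6
ee_pos: [0.5522, 0.1706, 0.1782]
eef_rot: [0.941, 0.195, 0.272, -0.057]
ft_force: [-0.4, -0.0, -1.2]
width: 0.029
t 6.6 underside: out 66.2 up -0.9 level -0.3 mm axis err deg 0.11 F [-0.4 -0.  -1.2] w 0.029
d 50 shift [ 0.084  0.04  -0.133] turn [-0.    -0.002  0.002]
d 30 shift [ 0.181  0.082 -0.302] turn [-0.    -0.002  0.002]
d 10 shift [ 0.279  0.124 -0.472] turn [-0.    -0.002  0.002]
d 2 shift [ 0.317  0.141 -0.54 ] turn [-0.    -0.002  0.002]
d -1 shift [ 0.332  0.147 -0.565] turn [-0.    -0.002  0.002]
```

```bash

python3 -m inch '{"translation":[[0.04,0.02,-0.065],[0.085,0.04,-0.135],[0.13,0.06,-0.22],[0.18,0.08,-0.3],[0.18,0.08,-0.3]],"rot":[[0,0,0],[0,0,0],[0,0,0],[0,0,0],[0,0,0]],"jaw":[20,20,20,20,20]}'
python3 -c "
from h import *
where('narrow')
for d in(10,3,-1,-4):need('narrow',d)"
```

```text
time: 7.1
ee_pos: [0.57, 0.1781, 0.1474]
eef_rot: [0.941, 0.195, 0.271, -0.057]
ft_force: [0.0, 0.6, -1.2]
width: 0.0295
t 7.1 underside: out 29.8 up -0.9 level -0.5 mm axis err deg 0.2 F [ 0.   0.6 -1.2] w 0.0295
d 10 shift [ 0.101  0.049 -0.164] turn [-0.    -0.004  0.003]
d 3 shift [ 0.135  0.064 -0.223] turn [-0.    -0.004  0.003]
d -1 shift [ 0.154  0.072 -0.257] turn [-0.    -0.004  0.003]
d -4 shift [ 0.169  0.078 -0.283] turn [-0.    -0.004  0.003]
```

No contact force, so it is sliding on freely.

```bash

python3 -m inch '{"translation":[[0.05,0.025,-0.08],[0.1,0.049,-0.164],[0.12,0.057,-0.19],[0.135,0.064,-0.22],[0.145,0.068,-0.24],[0.154,0.072,-0.257],[0.154,0.072,-0.257]],"rot":[[0,0,0],[0,0,0],[0,0,0],[0,0,0],[0,0,0],[0,0,0],[0,0,0]],"jaw":[20,20,20,20,20,20,20]}'
python3 -c "
from h import *
where('narrow')
for d in(-2,-4):need('narrow',d)"
```

```text
time: 7.8
ee_pos: [0.5855, 0.1852, 0.1226]
eef_rot: [0.941, 0.195, 0.271, -0.057]
ft_force: [-10.6, -4.3, 13.3]
width: 0.0291
t 7.8 underside: out -0.3 up 0.4 level -0.2 mm axis err deg 0.2 F [-10.6  -4.3  13.3] w 0.0291
d -2 shift [ 0.004  0.003 -0.017] turn [ 0.001 -0.003  0.003]
d -4 shift [ 0.014  0.007 -0.034] turn [ 0.001 -0.003  0.003]
```

```bash

python3 -m inch '{"translation":[[0,0,0],[0,0,0],[0,0,0],[-0.1,-0.045,0.18],[-0.3,-0.13,0.51],[-0.5,-0.215,0.87],[-0.5,-0.215,0.87]],"rot":[[0,0,0],[0,0,0],[0,0,0],[0,0,0],[0,0,0],[0,0,0],[0,0,0]],"jaw":[55,55,55,60,60,70,70]}'
python3 -m inch '{"translation":[[-0.05,-0.35,0.0],[-0.15,-0.7,0.0],[-0.2,-1,0.0],[-0.2,-1,0.0],[-0.2,-1,0]],"rot":[[-0.05,0.12,0],[-0.1,0.24,0],[-0.15,0.36,0],[-0.2,0.48,0],[-0.2,0.48,0]],"jaw":[70,70,70,70,70]}'
python3 - <<'E'
from h import *
s=r.read_state();p=s["ee_pos"];print(p,s["eef_rot"]);print("to middle",(np.array([.4707,-.1712,.1])-p)*10, Ro.from_quat(s["eef_rot"]).apply([0,0,1]))
t=eyes.camera("top");s=eyes.camera("side")
cv2.imwrite("pics/t1.png",t);cv2.imwrite("pics/s1.png",s)
o=np.hstack([cv2.resize(t[120:220,150:250],(400,400),interpolation=3),cv2.resize(s[200:300,160:260],(400,400),interpolation=3)])
cv2.imwrite("pics/home1.png",o)
for d in(.006,.05):
  X=ROOT+d*N-.003*UPS;print(d,proj("top",X),proj("side",X))
E
```

```text
time: 8.5
ee_pos: [0.5353, 0.1629, 0.2105]
eef_rot: [0.941, 0.195, 0.272, -0.057]
ft_force: [0.9, 0.3, -1.8]
width: 0.067
time: 9.0
ee_pos: [0.5162, 0.0626, 0.207]
eef_rot: [0.98, 0.201, 0.003, -0.01]
ft_force: [0.0, 0.4, -0.8]
width: 0.0704
[0.51618986 0.06256287 0.20699632] [ 0.97960444  0.20066076  0.00327477 -0.00998343]
to middle [-0.4548986  -2.33762872 -1.06996321] [ 0.00240939  0.02087385 -0.99977921]
0.006 [193.89296197 175.16048319] [223.14227175 241.64802979]
0.05 [195.19823596 182.66710351] [233.9145616  227.23405302]
```

View pics/home1.png

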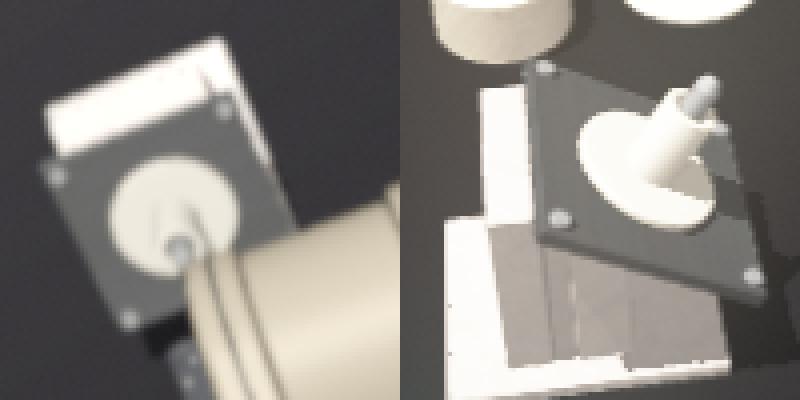

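The narrow adapter's flange lies flat on the plate (side crop ellipse centred around (647,168)), with the peg showing through the tube. Next is the middle one.

```bash

python3 -m inch '{"translation":[[-0.07,-0.35,0],[-0.15,-0.7,-0.05],[-0.2,-1,-0.1],[-0.2,-1,-0.1]],"rot":[[-0.02,0.002,0],[-0.02,0.002,0],[-0.02,0.002,0],[-0.02,0.002,0]],"jaw":[75,75,75,75]}'
python3 -m inch '{"translation":[[-0.07,-0.35,0],[-0.15,-0.7,-0.05],[-0.2,-1,-0.1],[-0.2,-1,-0.1]],"rot":[[0,0,0],[0,0,0],[0,0,0],[0,0,0]],"jaw":[75,75,75,75]}'
python3 - <<'E'
from h import *
s=r.read_state();p=s["ee_pos"];print("to middle",(np.array([.4707,-.1712,.1])-p)*10, Ro.from_quat(s["eef_rot"]).apply([0,0,1]))
t=eyes.camera("top")
m=(t.min(2)>140).astype(np.uint8)[130:215,150:240];cs,_=cv2.findContours(m,cv2.RETR_LIST,cv2.CHAIN_APPROX_NONE)
for k in cs:
    if cv2.contourArea(k)>100: e=cv2.fitEllipse(k);print(e[0][0]+150,e[0][1]+130,e[1])
c=cv2.fitEllipse
cv2.imwrite("pics/t2.png",t)
for f in(0,-.003):
    th=np.linspace(0,2*np.pi,60);P=np.array([proj("top",ROOT+.006*N+f*UPS+.04*(np.cos(a)*UPS+np.sin(a)*np.cross(N,UPS))) for a in th]);print(f,P.min(0),P.max(0),P.mean(0))
E
```

```text
time: 9.5
ee_pos: [0.4941, -0.0396, 0.2001]
eef_rot: [0.98, 0.2, 0.006, 0.005]
ft_force: [-0.1, -0.0, 0.2]
width: 0.0749
time: 9.9
ee_pos: [0.4727, -0.1434, 0.1907]
eef_rot: [0.98, 0.197, 0.007, 0.007]
ft_force: [-0.0, 0.3, 0.8]
width: 0.0749
to middle [-0.0204062  -0.27842774 -0.9070931 ] [ 0.01619684 -0.01070284 -0.99981154]
192.7840576171875 173.35912704467773 (28.987258911132812, 32.37489700317383)
189.98219680786133 149.82773208618164 (36.83090591430664, 48.98038864135742)
0 [177.56407436 159.76822068] [209.04861223 188.13824162] [193.26969944 173.85980059]
-0.003 [178.04952975 160.77104827] [209.48356436 189.06996105] [193.72988325 174.82705621]
```

```bash

python3 - <<'E'
from h import *
L=np.cross(N,UPS)
def rep(X,g):
    x=X-ROOT;print("out %.1f up %.1f level %.1f gap %.1f"%(x@N*1e3,x@UPS*1e3,x@L*1e3,g))
rep(*two((194.1,180.9),(232.6,225.4)))
s=cv2.imread("pics/s1.png");t=cv2.imread("pics/t2.png")
o=np.hstack([cv2.resize(t[150:200,170:220],(400,400),interpolation=3),cv2.resize(s[210:260,200:250],(400,400),interpolation=3)])
for n,ox,x0,y0 in(("top",0,170,150),("side",400,200,210)):
  for d,rad,f in((.006,.04,-.003),(.05,.015,-.003),(.072,.003,0)):
    P=np.array([proj(n,ROOT+d*N+f*UPS+rad*(np.cos(a)*UPS+np.sin(a)*L)) for a in np.linspace(0,6.283,50)])
    P=((P-[x0,y0]+.5)*8-.5)+[ox,0]
    for q in P: 
        if ox<=q[0]<ox+400: cv2.circle(o,tuple(int(v) for v in q),1,(0,0,255),-1)
cv2.imwrite("pics/chk.png",o)
E
```

```text
out 53.2 up 3.2 level 0.4 gap 1.7
```

View pics/chk.png

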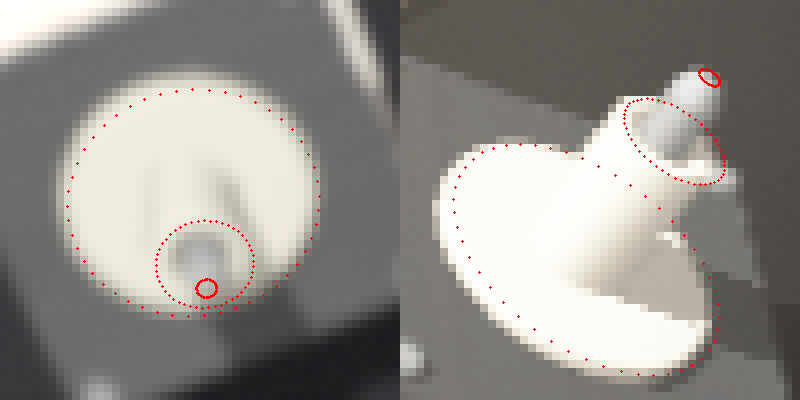

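Once the flange thickness is allowed for, the outline agrees with the model at 3 mm sag, so I'll use up = -3 mm for the next fit. Next I grasp the middle one.

```bash

python3 -m inch '{"translation":[[-0.02,-0.28,-0.1],[-0.02,-0.28,-0.5],[-0.02,-0.28,-0.9],[-0.02,-0.28,-0.9],[-0.02,-0.28,-0.9]],"rot":[[0.01,0.015,0],[0.01,0.015,0],[0.01,0.015,0],[0.01,0.015,0],[0.01,0.015,0]],"jaw":[75,75,75,75,75]}'
python3 - <<'E'
from h import *
s=r.read_state();p=s["ee_pos"];print("to middle",(np.array([.4707,-.1712,.03])-p)*10, Ro.from_quat(s["eef_rot"]).apply([0,0,1]))
E
```

```text
time: 10.45
ee_pos: [0.4721, -0.1673, 0.1027]
eef_rot: [0.98, 0.2, 0.001, 0.0]
ft_force: [-0.6, -0.0, 1.2]
width: 0.0751
to middle [-0.01430811 -0.03894058 -0.72738166] [ 2.53339445e-03  4.82771304e-04 -9.99996674e-01]
```

```bash

python3 -m inch '{"translation":[[-0.02,-0.04,-0.1],[-0.02,-0.04,-0.4],[-0.02,-0.04,-0.65],[-0.02,-0.04,-0.73],[-0.02,-0.04,-0.73],[-0.02,-0.04,-0.73],[-0.02,-0.04,-0.73],[-0.02,-0.04,-0.73],[-0.02,-0.04,-0.73],[-0.02,-0.04,-0.73],[-0.02,-0.04,-0.73]],"rot":[[0,0,0],[0,0,0],[0,0,0],[0,0,0],[0,0,0],[0,0,0],[0,0,0],[0,0,0],[0,0,0],[0,0,0],[0,0,0]],"jaw":[75,75,75,75,75,35,35,35,35,35,35]}' 25
python3 -c "
from h import *
grasp('middle',.4707,-.1712)"
python3 -m inch '{"translation":[[0,0,0.2],[0,0,0.6],[0,0,1],[0,0,1]],"rot":[[0,0,0],[0,0,0],[0,0,0],[0,0,0]],"jaw":[35,35,35,35]}'
python3 -m inch '{"translation":[[0.1,0.3,0.3],[0.2,0.6,0.6],[0.2,0.9,0.9],[0.2,1,0.9],[0.2,1,0.9]],"rot":[[0.05,-0.12,0],[0.1,-0.24,0],[0.15,-0.36,0],[0.2,-0.48,0],[0.2,-0.48,0]],"jaw":[35,35,35,35,35]}'
python3 -m inch '{"translation":[[0.1,0.35,0],[0.2,0.7,0],[0.27,1,0],[0.27,1,0]],"rot":[[0,0,0],[0,0,0],[0,0,0],[0,0,0]],"jaw":[35,35,35,35]}'
python3 -c "
from h import *
where('middle');need('middle',120,up=-3)"
```

```text
time: 11.55
ee_pos: [0.4704, -0.1715, 0.0302]
eef_rot: [0.98, 0.2, 0.001, 0.0]
ft_force: [-1.0, -0.9, 6.7]
width: 0.046
offset in tool mm [ 0.31169095  0.         30.16887039]
time: 11.95
ee_pos: [0.4731, -0.172, 0.1347]
eef_rot: [0.98, 0.2, 0.004, 0.003]
ft_force: [0.6, -0.7, -1.6]
width: 0.046
time: 12.45
ee_pos: [0.4936, -0.0713, 0.2259]
eef_rot: [0.942, 0.192, 0.271, -0.048]
ft_force: [0.6, 0.5, -3.4]
width: 0.0459
time: 12.85
ee_pos: [0.5206, 0.0328, 0.2254]
eef_rot: [0.942, 0.195, 0.27, -0.048]
ft_force: [-1.1, -0.1, -0.5]
width: 0.0463
t 12.85 underside: out 152.2 up -45.6 level -114.7 mm axis err deg 0.88 F [-1.1 -0.1 -0.5] w 0.0463
d 120 shift [ 0.033  1.26  -0.049] turn [ 0.017  0.001 -0.001]
```

```bash

python3 -m inch '{"translation":[[0.01,0.35,0],[0.02,0.7,0],[0.03,1,-0.02],[0.03,1,-0.02]],"rot":[[0.017,0,0],[0.017,0,0],[0.017,0,0],[0.017,0,0]],"jaw":[35,35,35,35]}'
python3 -c "
from h import *
where('middle');need('middle',100,up=-3)"
```

```text
time: 13.25
ee_pos: [0.523, 0.1364, 0.2228]
eef_rot: [0.941, 0.195, 0.271, -0.056]
ft_force: [0.0, -1.0, -0.4]
width: 0.0457
t 13.25 underside: out 127.1 up -10.1 level -20.2 mm axis err deg 0.11 F [ 0.  -1.  -0.4] w 0.0457
d 100 shift [ 0.107  0.266 -0.193] turn [ 0.002  0.    -0.006]
```

```bash

python3 -m inch '{"translation":[[0.05,0.2,0],[0.08,0.266,-0.1],[0.107,0.266,-0.193],[0.107,0.266,-0.193],[0.107,0.266,-0.193],[0.107,0.266,-0.193]],"rot":[[0,0,-0.006],[0,0,-0.006],[0,0,-0.006],[0,0,-0.006],[0,0,-0.006],[0,0,-0.006]],"jaw":[35,35,35,35,35,35]}'
python3 -c "
from h import *
where('middle')
for d in(75,60,48,40): need('middle',d,up=-3)"
```

```text
time: 13.85
ee_pos: [0.5338, 0.1623, 0.2039]
eef_rot: [0.942, 0.191, 0.271, -0.055]
ft_force: [-0.5, -0.8, -0.3]
width: 0.0463
t 13.85 underside: out 100.3 up -3.0 level -0.8 mm axis err deg 0.12 F [-0.5 -0.8 -0.3] w 0.0463
d 75 shift [ 0.12   0.06  -0.215] turn [0.002 0.    0.001]
d 60 shift [ 0.193  0.092 -0.342] turn [0.002 0.    0.001]
d 48 shift [ 0.252  0.117 -0.444] turn [0.002 0.    0.001]
d 40 shift [ 0.29   0.134 -0.512] turn [0.002 0.    0.001]
```

```bash

python3 -m inch '{"translation":[[0.06,0.03,-0.11],[0.12,0.06,-0.215],[0.16,0.075,-0.28],[0.19,0.092,-0.342],[0.22,0.105,-0.393],[0.25,0.117,-0.444],[0.27,0.125,-0.478],[0.29,0.134,-0.512],[0.29,0.134,-0.512]],"rot":[[0,0,0],[0,0,0],[0,0,0],[0,0,0],[0,0,0],[0,0,0],[0,0,0],[0,0,0],[0,0,0]],"jaw":[35,35,35,35,35,35,35,35,35]}'
python3 -c "
from h import *
where('middle')
for d in(25,15,10,7,5): need('middle',d,up=-3)"
```

```text
time: 14.75
ee_pos: [0.5447, 0.1712, 0.166]
eef_rot: [0.941, 0.191, 0.275, -0.055]
ft_force: [-0.1, 0.1, -0.5]
width: 0.0462
t 14.75 underside: out 61.0 up -11.3 level 3.0 mm axis err deg 0.48 F [-0.1  0.1 -0.5] w 0.0462
d 25 shift [ 0.254  0.076 -0.26 ] turn [0.001 0.008 0.001]
d 15 shift [ 0.303  0.097 -0.345] turn [0.001 0.008 0.001]
d 10 shift [ 0.327  0.107 -0.387] turn [0.001 0.008 0.001]
d 7 shift [ 0.342  0.113 -0.413] turn [0.001 0.008 0.001]
d 5 shift [ 0.351  0.118 -0.43 ] turn [0.001 0.008 0.001]
```

```bash

python3 - <<'E'
from h import *
s=r.read_state();print(s["joint_positions"].round(3),s["joint_vel"].round(3),s["joint_torque"].round(1),s["torque"].round(2),s["ee_pos"])
t=eyes.camera("top");s=eyes.camera("side")
cv2.imwrite("pics/q.png",np.hstack([cv2.resize(t[110:250,130:270],(400,400),interpolation=3),cv2.resize(s[130:290,150:310],(400,400),interpolation=3)]))
where('middle')
E
```

```text
[ 1.39  -0.499 -1.468  2.135 -1.041  0.701 -0.667] [ 0.006  0.001  0.002 -0.007  0.     0.005 -0.001] [ -0.1  19.1  17.6 -33.5  -1.6  -2.    0. ] [-0.27  0.6  -0.  ] [0.54469822 0.17122876 0.16600722]
t 14.85 underside: out 61.1 up -11.0 level 2.8 mm axis err deg 0.49 F [-0.7 -0.4 -0.2] w 0.0458
```

View pics/q.png

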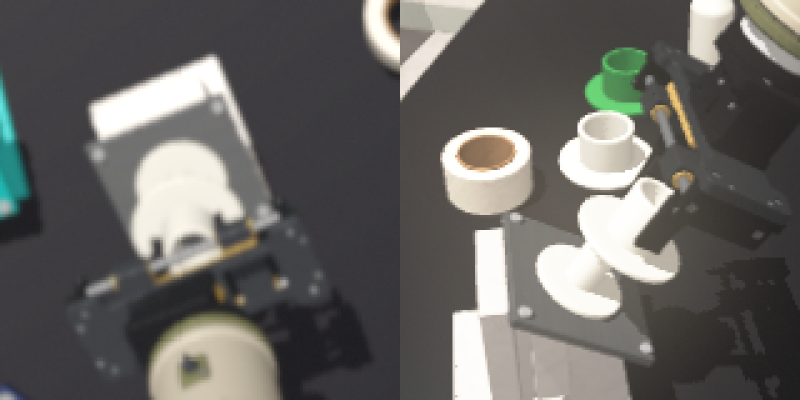

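The picture shows the middle adapter just short of the narrow tube, offset but without contact. Joints 2 and 3 are at their limits (null-space drift), so I back out and re-posture the arm by sweeping further left and outward at height while watching the joints.

```bash
cat > j.py <<'E'
from h import *
s=r.read_state();print("J",s["joint_positions"].round(2))
E
python3 -m inch '{"translation":[[-0.1,-0.045,0.18],[-0.3,-0.13,0.5],[-0.5,-0.2,0.85],[-0.5,-0.2,0.85]],"rot":[[0,0,0],[0,0,0],[0,0,0],[0,0,0]],"jaw":[35,35,35,35]}';python3 j.py
python3 -m inch '{"translation":[[0,0,0.3],[0.2,0,0.6],[0.4,0,0.8],[0.5,0,0.8]],"rot":[[-0.05,0.12,0],[-0.1,0.24,0],[-0.15,0.36,0],[-0.2,0.48,0]],"jaw":[35,35,35,35]}';python3 j.py
python3 -m inch '{"translation":[[0.3,0.1,0],[0.6,0.1,0],[1,0.1,0],[1,0.1,0]],"rot":[[0,0,0],[0,0,0],[0,0,0],[0,0,0]],"jaw":[35,35,35,35]}';python3 j.py
```

```text
time: 15.25
ee_pos: [0.4948, 0.1511, 0.2537]
eef_rot: [0.94, 0.191, 0.276, -0.055]
ft_force: [0.6, 1.1, -1.1]
width: 0.0461
J [ 0.93 -0.5  -0.98  2.14 -0.79  0.85 -0.87]
time: 15.65
ee_pos: [0.5178, 0.1475, 0.3353]
eef_rot: [0.974, 0.2, 0.102, -0.017]
ft_force: [-0.8, 0.4, 1.1]
width: 0.0461
J [ 1.52 -0.47 -1.42  1.65 -0.56  1.39 -1.04]
time: 16.05
ee_pos: [0.5503, 0.1422, 0.347]
eef_rot: [0.972, 0.199, 0.122, -0.018]
ft_force: [0.0, -0.0, -1.0]
width: 0.0462
J [ 1.64 -0.5  -1.47  1.59 -0.62  1.38 -0.99]
```

```bash

python3 -m inch '{"translation":[[-0.05,-0.3,0],[-0.15,-0.6,0],[-0.25,-0.9,0],[-0.3,-1,0]],"rot":[[-0.04,0.1,0],[-0.085,0.2,0],[-0.085,0.2,0],[-0.085,0.2,0]],"jaw":[35,35,35,35]}';python3 j.py
python3 -m inch '{"translation":[[-0.1,-0.35,0],[-0.2,-0.7,0],[-0.3,-1,0]],"rot":[[0,0,0],[0,0,0],[0,0,0]],"jaw":[35,35,35]}';python3 j.py
python3 -m inch '{"translation":[[-0.1,-0.35,0],[-0.2,-0.7,0],[-0.3,-1,0]],"rot":[[0,0,0],[0,0,0],[0,0,0]],"jaw":[35,35,35]}';python3 j.py
python3 -m inch '{"translation":[[-0.1,-0.35,0],[-0.2,-0.7,0],[-0.3,-1,0]],"rot":[[0,0,0],[0,0,0],[0,0,0]],"jaw":[35,35,35]}';python3 j.py
python3 -m inch '{"translation":[[-0.1,-0.35,0],[-0.2,-0.7,0],[-0.3,-1,0]],"rot":[[0,0,0],[0,0,0],[0,0,0]],"jaw":[35,35,35]}';python3 j.py
```

```text
time: 16.45
ee_pos: [0.4993, 0.0391, 0.3497]
eef_rot: [0.979, 0.201, 0.02, 0.006]
ft_force: [0.4, -0.9, -0.5]
width: 0.0458
J [ 1.8  -0.5  -1.47  1.56 -0.51  1.59 -0.85]
time: 16.75
ee_pos: [0.4687, -0.0611, 0.3489]
eef_rot: [0.979, 0.202, 0.019, 0.006]
ft_force: [1.5, -0.0, -0.4]
width: 0.0462
J [ 1.84 -0.41 -1.38  1.63 -0.42  1.56 -0.7 ]
time: 17.05
ee_pos: [0.4384, -0.1612, 0.3482]
eef_rot: [0.979, 0.203, 0.019, 0.005]
ft_force: [-0.2, 0.3, -0.8]
width: 0.0462
J [ 1.96 -0.31 -1.38  1.64 -0.32  1.53 -0.57]
time: 17.35
ee_pos: [0.4098, -0.2587, 0.3479]
eef_rot: [0.978, 0.205, 0.02, 0.004]
ft_force: [-0.3, 0.8, 0.1]
width: 0.0461
J [ 2.36 -0.39 -1.47  1.6  -0.42  1.56 -0.27]
time: 17.65
ee_pos: [0.3687, -0.336, 0.3478]
eef_rot: [0.978, 0.208, 0.023, 0.016]
ft_force: [0.0, 0.2, -0.3]
width: 0.0462
J [ 2.6  -0.46 -1.47  1.58 -0.49  1.56 -0.03]
```

```bash
cat > kin.py <<'E'
import numpy as np,itertools
from scipy.spatial.transform import Rotation as Ro
from scipy.optimize import least_squares
D=[([1.2234,.3328,-.0647,1.4609,.0216,1.3499,-.0885],[.1993,-.5920,.2328],[.98684,.16167,0,-.0006]),
([1.39,-.499,-1.468,2.135,-1.041,.701,-.667],[.5447,.1712,.166],[.941,.191,.275,-.055]),
([.93,-.5,-.98,2.14,-.79,.85,-.87],[.4948,.1511,.2537],[.94,.191,.276,-.055]),
([1.52,-.47,-1.42,1.65,-.56,1.39,-1.04],[.5178,.1475,.3353],[.974,.2,.102,-.017]),
([1.64,-.5,-1.47,1.59,-.62,1.38,-.99],[.5503,.1422,.347],[.972,.199,.122,-.018]),
([1.8,-.5,-1.47,1.56,-.51,1.59,-.85],[.4993,.0391,.3497],[.979,.201,.02,.006]),
([1.84,-.41,-1.38,1.63,-.42,1.56,-.7],[.4687,-.0611,.3489],[.979,.202,.019,.006]),
([1.96,-.31,-1.38,1.64,-.32,1.53,-.57],[.4384,-.1612,.3482],[.979,.203,.019,.005]),
([2.36,-.39,-1.47,1.6,-.42,1.56,-.27],[.4098,-.2587,.3479],[.978,.205,.02,.004]),
([2.6,-.46,-1.47,1.58,-.49,1.56,-.03],[.3687,-.336,.3478],[.978,.208,.023,.016])]
AX="ZYZYZYZ"
def fk(q,p,S):
    R=Ro.from_euler("Z",p[0]);x=np.zeros(3)
    offs=[(0,0,0),(p[1],0,p[2]),(0,0,0),(p[3],0,p[4]),(p[5],0,0),(p[5]*0,0,p[6]),(p[7],0,0)]
    for a,s,qi,o in zip(AX,S,q,offs):
        x=x+R.apply(o);R=R*Ro.from_euler(a,s*qi)
    x=x+R.apply([0,0,p[8]]);return x,R*Ro.from_euler("Z",p[9])
def res(p,S):
    e=[]
    for q,x,o in D:
        y,R=fk(q,p,S);e+=list((y-x)*5)+list((R.inv()*Ro.from_quat(o)).as_rotvec())
    return np.array(e)
if __name__=="__main__":
    best=[]
    for s in itertools.product([1,-1],repeat=4):
        S=[s[0],1,s[1],1,s[2],1,s[3]]
        for y0 in(0,np.pi):
          for y9 in (0,np.pi):
            f=least_squares(res,[y0,0,.35,0,.35,0,.35,0,.2,y9],args=(S,),max_nfev=60);best.append((f.cost,S,f.x))
    best.sort(key=lambda b:b[0])
    for b in best[:3]:print(b[0],b[1],b[2].round(4))
    import json;json.dump([best[0][1],best[0][2].tolist()],open("kin.json","w"))
    print(res(best[0][2],best[0][1]).reshape(-1,6).round(3))
E
python3 kin.py
```

```text
0.009928097251729079 [-1, 1, -1, 1, -1, 1, -1] [-0.0579  0.0166  0.1855  0.011   0.4598 -0.0339  0.4553  0.0055  0.3004
  1.514 ]
0.009928097251734854 [-1, 1, -1, 1, -1, 1, -1] [-0.0579  0.0166  0.1855  0.011   0.4598 -0.0339  0.4553  0.0055  0.3004
  1.514 ]
1.980794272110205 [-1, 1, -1, 1, -1, 1, -1] [ 3.0648 -0.0221  0.161   0.0854 -0.6838 -0.1652 -0.1871  0.325  -0.6667
  4.6315]
[[ 0.032  0.022  0.08  -0.     0.    -0.001]
 [ 0.023 -0.004 -0.     0.031  0.     0.009]
 [-0.025  0.045 -0.002  0.029  0.004  0.007]
 [-0.013 -0.017 -0.027  0.011  0.006 -0.002]
 [-0.001 -0.031 -0.027  0.019 -0.004  0.001]
 [ 0.018  0.023 -0.023 -0.001  0.001  0.003]
 [ 0.003 -0.002 -0.002 -0.004  0.001 -0.005]
 [-0.005 -0.001  0.02   0.003  0.005 -0.001]
 [-0.009 -0.019 -0.003 -0.001  0.002 -0.007]
 [-0.001 -0.028 -0.015  0.007  0.008 -0.002]]
```

```bash
cat > sim.py <<'E'
from kin import *
import json
S,p=json.load(open("kin.json"));LO=np.array([-2.6,-.5,-1.47,.16,-1.27,.06,-2.6]);HI=np.array([2.6,2.12,1.34,2.42,4.41,2.06,2.6])
VM=.7*np.array([2.22,2.22,2.79,2.79,3.14,3.14,3.14])
def err(q,X,R):
    x,r_=fk(q,p,S);return np.r_[X-x,(R*r_.inv()).as_rotvec()]
def jac(q):
    x0,R0=fk(q,p,S);J=np.zeros((6,7))
    for i in range(7):
        d=q.copy();d[i]+=1e-5;x,R=fk(d,p,S);J[:,i]=np.r_[(x-x0),(R*R0.inv()).as_rotvec()]/1e-5
    return J
def step(q,X,R,mode,lam=.05,n=5,dt=.1):
    """one row: iterate DLS toward target; clamp"""
    q0=q.copy()
    for _ in range(n):
        e=err(q,X,R);m=np.linalg.norm(e[:3]);
        J=jac(q);W=np.ones(7)
        dq=J.T@np.linalg.solve(J@J.T+lam**2*np.eye(6),e)
        if mode=="null": dq+= (np.eye(7)-np.linalg.pinv(J)@J)@(.1*((LO+HI)/2-q))
        if mode=="home": dq+= (np.eye(7)-np.linalg.pinv(J)@J)@(.1*(np.array(D[0][0])-q))
        q=np.clip(q+dq,LO,HI)
    k=max(1,np.max(abs(q-q0)/(VM*dt)));return q0+(q-q0)/k
def call(q,T,rot,mode,**k):
    x0,R0=fk(q,p,S)
    for t,w in zip(T,rot): q=step(q,x0+np.array(t)*.1,Ro.from_rotvec(np.array(w)*np.pi/3)*R0,mode,**k)
    return q
if __name__=="__main__":
    Q=[np.array(d[0],float) for d in D]
    calls=[([[-.1,-.045,.18],[-.3,-.13,.5],[-.5,-.2,.85],[-.5,-.2,.85]],[[0,0,0]]*4),
    ([[0,0,.3],[.2,0,.6],[.4,0,.8],[.5,0,.8]],[[-.05,.12,0],[-.1,.24,0],[-.15,.36,0],[-.2,.48,0]]),
    ([[.3,.1,0],[.6,.1,0],[1,.1,0],[1,.1,0]],[[0,0,0]]*4),
    ([[-.05,-.3,0],[-.15,-.6,0],[-.25,-.9,0],[-.3,-1,0]],[[-.04,.1,0]]+[[-.085,.2,0]]*3)]+[([[-.1,-.35,0],[-.2,-.7,0],[-.3,-1,0]],[[0,0,0]]*3)]*4
    for i,(T,w) in enumerate(calls):
        print(i,"act",(Q[i+2]-Q[i+1]).round(2))
        for mode in("plain","null","home"):
            for lam in(.01,.1):
                print("   ",mode,lam,(call(Q[i+1],T,w,mode,lam=lam)-Q[i+1]).round(2))
E
python3 sim.py
```

```text
0 act [-0.46 -0.    0.49  0.01  0.25  0.15 -0.2 ]
    plain 0.01 [-0.37 -0.    0.45 -0.    0.2   0.17 -0.14]
    plain 0.1 [-0.37 -0.    0.44 -0.    0.19  0.17 -0.13]
    null 0.01 [-0.58  0.19  0.46  0.01  0.47 -0.06 -0.37]
    null 0.1 [-0.57  0.19  0.45  0.01  0.47 -0.06 -0.37]
    home 0.01 [-0.51  0.07  0.51  0.    0.33  0.09 -0.25]
    home 0.1 [-0.51  0.07  0.51  0.    0.33  0.09 -0.24]
1 act [ 0.59  0.03 -0.44 -0.49  0.23  0.54 -0.17]
    plain 0.01 [ 0.58  0.05 -0.4  -0.5   0.25  0.52 -0.21]
    plain 0.1 [ 0.58  0.05 -0.4  -0.5   0.25  0.53 -0.21]
    null 0.01 [-0.5   0.55  0.13 -0.48  0.79  0.43 -0.66]
    null 0.1 [-0.56  0.54  0.21 -0.49  0.78  0.44 -0.65]
    home 0.01 [ 0.53  0.08 -0.38 -0.48  0.27  0.49 -0.23]
    home 0.1 [ 0.53  0.08 -0.39 -0.48  0.28  0.5  -0.23]
2 act [ 0.12 -0.03 -0.05 -0.06 -0.06 -0.01  0.05]
    plain 0.01 [ 0.41 -0.03 -0.05 -0.22 -0.21  0.11  0.1 ]
    plain 0.1 [ 0.39 -0.03 -0.05 -0.21 -0.2   0.1   0.1 ]
    null 0.01 [ 0.38 -0.03 -0.05 -0.21 -0.06  0.04 -0.01]
    null 0.1 [ 0.32  0.01 -0.05 -0.17  0.03 -0.01 -0.07]
    home 0.01 [ 0.41 -0.
[... 1375 characters left out ...]
01 -0.    0.2 ]
    plain 0.1 [ 0.28  0.08 -0.09 -0.03  0.07 -0.02  0.14]
    null 0.01 [-0.47  0.2   0.38 -0.    0.2  -0.03 -0.09]
    null 0.1 [-0.47  0.18  0.39  0.    0.18 -0.03 -0.08]
    home 0.01 [-0.11  0.29  0.04 -0.02  0.29 -0.05 -0.12]
    home 0.1 [-0.31  0.26  0.21 -0.01  0.26 -0.05 -0.11]
7 act [ 0.24 -0.07  0.   -0.02 -0.07  0.    0.24]
    plain 0.01 [ 0.24 -0.11  0.   -0.1  -0.14  0.08  0.29]
    plain 0.1 [ 0.24 -0.11  0.   -0.07 -0.12  0.06  0.28]
    null 0.01 [-0.28  0.41  0.06 -0.01  0.42 -0.05 -0.32]
    null 0.1 [-0.44  0.32  0.22 -0.01  0.32 -0.06 -0.22]
    home 0.01 [ 0.24 -0.09  0.   -0.1  -0.1   0.05  0.25]
    home 0.1 [ 0.24 -0.04  0.   -0.07 -0.05  0.02  0.21]
```

```bash
nproc; cat > fast.py <<'E'
import numpy as np,json
from scipy.spatial.transform import Rotation as Ro
S,p=json.load(open("kin.json"));LO=np.array([-2.6,-.5,-1.47,.16,-1.27,.06,-2.6]);HI=np.array([2.6,2.12,1.34,2.42,4.41,2.06,2.6])
VM=.7*np.array([2.22,2.22,2.79,2.79,3.14,3.14,3.14])
rz=lambda a:np.array([[np.cos(a),-np.sin(a),0],[np.sin(a),np.cos(a),0],[0,0,1]])
ry=lambda a:np.array([[np.cos(a),0,np.sin(a)],[0,1,0],[-np.sin(a),0,np.cos(a)]])
OFF=np.array([(0,0,0),(p[1],0,p[2]),(0,0,0),(p[3],0,p[4]),(p[5],0,0),(0,0,p[6]),(p[7],0,0)]);B0=rz(p[0]);E0=rz(p[9])
def fkj(q):
    R=B0;x=np.zeros(3);O=[];Z=[]
    for i in range(7):
        x=x+R@OFF[i];c=2 if i%2==0 else 1;O.append(x);Z.append(S[i]*R[:,c]);R=R@(rz if c==2 else ry)(S[i]*q[i])
    x=x+R@[0,0,p[8]];Z=np.array(Z);O=np.array(O)
    return x,R@E0,np.r_[np.cross(Z,x-O).T,Z.T]
def rv(M): return Ro.from_matrix(M).as_rotvec()
def call(q,T,W,n=6):
    "T shift m, W rotvec rad, linear over n rows"
    x0,R0,_=fkj(q)
    for k in range(n+1):
        f=min(1,(k+1)/n);X=x0+np.array(T)*f;R=Ro.from_rotvec(np.array(W)*f).as_matrix()@R0;q0=q
        for _ in range(3):
            x,r,J=fkj(q);e=np.r_[X-x,rv(R@r.T)]
            q=np.clip(q+J.T@np.linalg.solve(J@J.T+1e-4*np.eye(6),e),LO,HI)
        q=q0+(q-q0)/max(1,np.max(abs(q-q0)/(VM*.1)))
    return q
def cost(q):
    x,R,_=fkj(q);az=np.arctan2(x[1],x[0]);w=(q[0]+az+np.pi)%(2*np.pi)-np.pi
    return abs(q[2])+abs(w)+4*max(0,.3-q[1]),x,R
E
cat > plan.py <<'E'
from fast import *
import sys,multiprocessing as mp
K=6
def roll(a):
    q,U=a;c=0
    for u in U.reshape(K,6):
        q=call(q,np.clip(u[:3],-1,1)*.1,np.clip(u[3:],-.6,.6)*np.pi/3)
        x=fkj(q)[0];rr=np.hypot(*x[:2]);c+=30*(max(0,.3-x[2])+max(0,.38-rr)+max(0,x[2]-.75)+max(0,rr-.85))
        R=fkj(q)[1];c+=3*max(0,R[2,2]+.5)
    return c+cost(q)[0]
if __name__=="__main__":
    q=np.array(json.loads(sys.argv[1]));rng=np.random.default_rng(0);m=np.zeros(K*6);s=np.tile([.7,.7,.5,.35,.35,.45],K);best=(9e9,None)
    with mp.Pool() as P:
        for it in range(int(sys.argv[2])):
            U=m+s*rng.standard_normal((160,K*6));c=np.array(P.map(roll,[(q,u) for u in U],chunksize=5));i=np.argsort(c)[:16]
            if c[i[0]]<best[0]:best=(c[i[0]],U[i[0]].copy())
            m=.3*m+.7*U[i].mean(0);s=.3*s+.7*U[i].std(0)+.02;print(it,c[i[0]].round(3),end=" ")
    print()
    for u in best[1].reshape(K,6):
        u=np.r_[np.clip(u[:3],-1,1),np.clip(u[3:],-.6,.6)].round(2);q=call(q,u[:3]*.1,u[3:]*np.pi/3);c,x,R=cost(q);print(u.tolist(),"q",q.round(2),"x",x.round(3),"c",round(c,2))
E
time timeout 500 python3 plan.py '[2.6,-0.46,-1.47,1.58,-0.49,1.56,-0.03]' 14
```

```text
4
0 0.896 1 0.482 2 0.437 3 0.408 4 0.154 5 0.179 6 0.217 7 0.264 8 0.09 9 0.15 10 0.151 11 0.077 12 0.058 13 0.098 
[-0.88, -0.44, -0.13, -0.22, -0.19, 0.6] q [ 2.1  -0.32 -0.87  1.87 -0.52  1.26  0.81] x [ 0.281 -0.386  0.332] c 4.49
[-1.0, -0.09, 0.52, -0.6, 0.21, 0.6] q [ 1.78 -0.5  -0.34  2.08 -0.55  1.04  1.84] x [ 0.177 -0.405  0.363] c 4.17
[-0.53, -0.45, -0.17, 0.05, -0.1, 0.2] q [ 1.74 -0.28 -0.11  2.02 -0.67  1.15  2.24] x [ 0.124 -0.45   0.346] c 2.86
[-0.08, -0.8, 1.0, 0.49, -0.16, -0.34] q [ 1.76  0.05 -0.16  1.49 -0.61  1.54  1.49] x [ 0.116 -0.53   0.446] c 1.55
[-0.83, -1.0, 0.73, 0.13, 0.18, 0.06] q [ 1.71  0.51 -0.14  0.66 -0.38  2.02  1.33] x [ 0.033 -0.63   0.519] c 0.33
[-0.48, -1.0, -1.0, 0.22, 0.39, 0.03] q [ 1.56  0.53 -0.02  0.85 -0.05  1.76  1.4 ] x [-0.004 -0.694  0.397] c 0.04
real	1m1.339s
user	3m47.610s
sys	0m0.476s
```

The fitted kinematics reproduce the controller's joint moves, which look like a plain pseudo-inverse with clamped joints. A short planned re-posture is: retract, then extend outward on the free right-hand side.

```bash

python3 -m inch '{"translation":[[-0.2,-0.1,-0.03],[-0.4,-0.2,-0.06],[-0.6,-0.3,-0.09],[-0.75,-0.37,-0.11],[-0.88,-0.44,-0.13],[-0.88,-0.44,-0.13]],"rot":[[-0.04,-0.04,0.12],[-0.09,-0.08,0.24],[-0.13,-0.11,0.36],[-0.18,-0.15,0.48],[-0.22,-0.19,0.6],[-0.22,-0.19,0.6]],"jaw":[35,35,35,35,35,35]}';python3 j.py
python3 -m inch '{"translation":[[-0.17,-0.02,0.09],[-0.33,-0.03,0.17],[-0.5,-0.05,0.26],[-0.67,-0.06,0.35],[-0.83,-0.07,0.43],[-1,-0.09,0.52],[-1,-0.09,0.52]],"rot":[[-0.1,0.03,0.1],[-0.2,0.07,0.2],[-0.3,0.1,0.3],[-0.4,0.14,0.4],[-0.5,0.17,0.5],[-0.6,0.21,0.6],[-0.6,0.21,0.6]],"jaw":[35,35,35,35,35,35,35]}';python3 j.py
python3 -m inch '{"translation":[[-0.2,-0.15,-0.06],[-0.4,-0.3,-0.12],[-0.53,-0.45,-0.17],[-0.53,-0.45,-0.17]],"rot":[[0.02,-0.03,0.07],[0.03,-0.06,0.14],[0.05,-0.1,0.2],[0.05,-0.1,0.2]],"jaw":[35,35,35,35]}';python3 j.py
```

```text
time: 18.25
ee_pos: [0.2789, -0.3797, 0.3331]
eef_rot: [0.85, 0.499, 0.1, 0.138]
ft_force: [-0.3, 0.2, -1.3]
width: 0.0463
J [ 2.11 -0.35 -0.87  1.87 -0.53  1.29  0.82]
time: 18.95
ee_pos: [0.1936, -0.4021, 0.3764]
eef_rot: [0.662, 0.7, -0.055, 0.261]
ft_force: [-0.7, 0.2, 0.2]
width: 0.0462
J [ 1.24 -0.5  -0.12  2.04 -0.16  1.07  1.22]
time: 19.35
ee_pos: [0.1389, -0.4483, 0.3581]
eef_rot: [0.595, 0.751, 0.027, 0.284]
ft_force: [1.3, -0.7, -0.3]
width: 0.0463
J [ 1.14 -0.37  0.26  1.99 -0.36  1.13  1.73]
```

```bash

python3 -m inch '{"translation":[[-0.02,-0.16,0.2],[-0.03,-0.32,0.4],[-0.05,-0.48,0.6],[-0.06,-0.64,0.8],[-0.08,-0.8,1],[-0.08,-0.8,1]],"rot":[[0.1,-0.03,-0.07],[0.2,-0.06,-0.14],[0.3,-0.1,-0.2],[0.4,-0.13,-0.27],[0.49,-0.16,-0.34],[0.49,-0.16,-0.34]],"jaw":[35,35,35,35,35,35]}';python3 j.py
python3 -c "
from fast import *
from bench import r
q=np.array(r.read_state()['joint_positions'])
for T in([.3,-1,-.3],[1,-.8,-.5]):
  for T2 in ([.6,-.7,-.6],[1,0,-.6],[1,.2,-.6],[1,.4,0]):
    a=call(q,np.array(T)*.1,[0,0,0]);b=call(a,np.array(T2)*.1,[0,0,0]);print(T,T2,a.round(2),b.round(2),fkj(b)[0].round(2),cost(b)[0].round(2))
s=r.read_state();print(s['eef_rot'],Ro.from_quat(s['eef_rot']).as_matrix().round(3).tolist())
"
```

```text
time: 19.95
ee_pos: [0.1327, -0.53, 0.4582]
eef_rot: [0.766, 0.576, 0.215, 0.184]
ft_force: [0.2, -0.5, -1.5]
width: 0.0463
J [ 1.21  0.06  0.4   1.44 -0.6   1.62  1.29]
[0.3, -1, -0.3] [0.6, -0.7, -0.6] [ 1.23  0.28  0.39  1.25 -0.68  1.6   1.3 ] [ 1.2   0.45  0.36  1.16 -0.73  1.51  1.28] [ 0.22 -0.68  0.37] 0.42
[0.3, -1, -0.3] [1, 0, -0.6] [ 1.23  0.28  0.39  1.25 -0.68  1.6   1.3 ] [ 1.09  0.29  0.35  1.37 -0.67  1.4   1.22] [ 0.26 -0.61  0.37] 0.46
[0.3, -1, -0.3] [1, 0.2, -0.6] [ 1.23  0.28  0.39  1.25 -0.68  1.6   1.3 ] [ 1.08  0.24  0.34  1.43 -0.65  1.38  1.22] [ 0.26 -0.59  0.37] 0.64
[0.3, -1, -0.3] [1, 0.4, 0] [ 1.23  0.28  0.39  1.25 -0.68  1.6   1.3 ] [ 1.07  0.2   0.34  1.34 -0.63  1.48  1.14] [ 0.26 -0.57  0.43] 0.8
[1, -0.8, -0.5] [0.6, -0.7, -0.6] [ 1.13  0.24  0.34  1.35 -0.65  1.48  1.21] [ 1.11  0.42  0.32  1.24 -0.69  1.39  1.2 ] [ 0.29 -0.66  0.35] 0.36
[1, -0.8, -0.5] [1, 0, -0.6] [ 1.13  0.24  0.34  1.35 -0.65  1.48  1.21] [ 1.01  0.28  0.29  1.42 -0.64  1.29  1.13] [ 0.33 -0.59  0.35] 0.43
[1, -0.8, -0.5] [1, 0.2, -0.6] [ 1.13  0.24  0.34  1.35 -0.65  1.48  1.21] [ 0.99  0.24  0.29  1.48 -0.63  1.27  1.12] [ 0.33 -0.57  0.35] 0.6
[1, -0.8, -0.5] [1, 0.4, 0] [ 1.13  0.24  0.34  1.35 -0.65  1.48  1.21] [ 0.98  0.19  0.29  1.4  -0.6   1.36  1.04] [ 0.33 -0.55  0.41] 0.77
[0.76647032 0.57648939 0.21548661 0.18370834] [[0.242, 0.805, 0.542], [0.963, -0.268, -0.033], [0.119, 0.53, -0.84]]
```

```bash
cat > route.py <<'E'
from h import *
from fast import fkj,call,LO,HI
g=json.load(open("middle.json"));o=np.array(g["o"]);s=r.read_state();q0=s["joint_positions"].copy()
xb=s["ee_pos"]-fkj(q0)[0]
def run(wps,yaw,pr=False):
    q=q0;RT=Ro.from_rotvec(N*np.radians(yaw))*A*Ro.from_quat(g["q"])
    pts=[np.array(w,float) for w in wps]+[ROOT+N*d/1e3-.003*UPS-RT.apply(o) for d in(130,100,55,6)]
    L=[0];x=s["ee_pos"]
    for w in pts:L.append(L[-1]+np.linalg.norm(w-x));x=w
    nw=len(wps);Rs=Ro.from_matrix(fkj(q)[1]);dR=(RT*Rs.inv()).as_rotvec();mg=9;out=[]
    for i,w in enumerate(pts):
        f=min(1,L[i+1]/L[nw]);Rw=Ro.from_rotvec(dR*f)*Rs
        while True:
            x,R,_=fkj(q);d=w-xb-x;dd=np.linalg.norm(d);k=min(1,.095/dd) if dd>1e-6 else 1
            e=(Rw*Ro.from_matrix(R).inv()).as_rotvec();out.append((d*k*10,e*k/np.radians(60)))
            q=call(q,d*k,e*k,n=max(3,int(np.degrees(np.linalg.norm(e*k))/8)+1));mg=min(mg,np.min(np.minimum(q-LO,HI-q)))
            if pr:print(out[-1][0].round(2).tolist(),out[-1][1].round(3).tolist(),"q",q.round(2),(fkj(q)[0]+xb).round(3))
            if k==1 or len(out)>40:break
    x,R,_=fkj(q);return mg,q,np.linalg.norm(pts[-1]-xb-x)*1e3,len(out),np.degrees(np.linalg.norm(dR))
if __name__=="__main__":
    W={"a":[(.29,-.66,.36),(.55,-.45,.36),(.66,-.15,.36)],"b":[(.4,-.5,.4),(.55,-.25,.4),(.55,.0,.36)],"c":[(.3,-.62,.3),(.48,-.48,.3),(.62,-.2,.3),(.58,.05,.3)]}
    for n,w in W.items():
        for y in range(-150,181,30):
            m,q,e,k,a=run(w,y)
            if m>.02 and e<3:print(n,y,"margin",m.round(2),"qend",q.round(2),"err",e.round(1),k,a.round())
E
python3 route.py
```

```text
a -60 margin 0.12 qend [-0.31  0.12 -0.06  2.13 -0.13  0.34 -2.47] err 0.0 18 116.0
a -30 margin 0.28 qend [-0.24  0.12 -0.14  2.13 -0.1   0.34 -1.97] err 0.0 18 87.0
a 0 margin 0.28 qend [-0.17  0.12 -0.21  2.13 -0.08  0.34 -1.47] err 0.0 18 57.0
a 30 margin 0.28 qend [-0.11  0.12 -0.27  2.13 -0.05  0.34 -0.97] err 0.0 18 30.0
a 60 margin 0.28 qend [-0.06  0.13 -0.33  2.12 -0.03  0.34 -0.47] err 0.0 18 17.0
a 90 margin 0.28 qend [-0.    0.13 -0.39  2.12 -0.    0.34  0.03] err 0.0 18 38.0
a 120 margin 0.28 qend [ 0.05  0.13 -0.45  2.12  0.03  0.34  0.52] err 0.0 18 66.0
a 150 margin 0.29 qend [ 0.09  0.14 -0.5   2.12  0.06  0.35  1.01] err 0.0 18 96.0
a 180 margin 0.22 qend [ 0.14  0.14 -0.56  2.12  0.1   0.35  1.5 ] err 0.0 18 125.0
b -30 margin 0.28 qend [ 0.12  0.14 -0.54  2.12  0.1   0.34 -2.17] err 0.0 16 87.0
b 0 margin 0.28 qend [ 0.14  0.14 -0.56  2.12  0.11  0.34 -1.65] err 0.0 16 57.0
b 30 margin 0.28 qend [ 0.16  0.14 -0.58  2.12  0.11  0.34 -1.13] err 0.0 16 30.0
b 60 margin 0.28 qend [ 0.18  0.14 -0.59  2.12  0.12  0.34 -0.61] err 0.0 16 17.0
b 90 margin 0.28 qend [ 0.19
[... 347 characters left out ...]
2.12 -0.07  0.34 -2.53] err 0.0 18 116.0
c -30 margin 0.28 qend [-0.14  0.12 -0.25  2.13 -0.05  0.34 -2.02] err 0.0 18 87.0
c 0 margin 0.28 qend [-0.09  0.12 -0.3   2.13 -0.03  0.34 -1.52] err 0.0 18 57.0
c 30 margin 0.28 qend [-0.04  0.13 -0.35  2.13 -0.01  0.34 -1.01] err 0.0 18 30.0
c 60 margin 0.28 qend [ 0.    0.13 -0.4   2.12  0.    0.34 -0.5 ] err 0.0 18 17.0
c 90 margin 0.28 qend [ 0.04  0.13 -0.44  2.12  0.03  0.34  0.  ] err 0.0 18 38.0
c 120 margin 0.29 qend [ 0.08  0.14 -0.49  2.12  0.05  0.35  0.5 ] err 0.0 18 66.0
c 150 margin 0.29 qend [ 0.12  0.14 -0.53  2.12  0.08  0.35  1.  ] err 0.0 18 96.0
c 180 margin 0.29 qend [ 0.15  0.14 -0.57  2.12  0.11  0.35  1.49] err 0.0 18 125.0
```

```bash
python3 - <<'E'
import re
t=open("h.py").read()
t=t.replace("def need(name,d,side=0,up=0):","def need(name,d,side=0,up=0,yaw=30):").replace("RT=A*Ro.from_quat(g[\"q\"]);R=Ro","RT=Ro.from_rotvec(N*np.radians(yaw))*A*Ro.from_quat(g[\"q\"]);R=Ro")
open("h.py","w").write(t)
E
python3 -c "
from route import *
run([(.29,-.66,.36),(.55,-.45,.36),(.66,-.15,.36)],30,True)"
```

```text
[0.66, -0.55, -0.41] [0.048, 0.008, -0.024] q [ 1.15  0.19  0.36  1.38 -0.63  1.54  1.2 ] [ 0.199 -0.585  0.417]
[0.66, -0.55, -0.41] [0.048, 0.008, -0.024] q [ 1.12  0.35  0.34  1.26 -0.66  1.5   1.1 ] [ 0.265 -0.639  0.376]
[0.25, -0.21, -0.16] [0.018, 0.003, -0.009] q [ 1.1   0.42  0.33  1.2  -0.68  1.49  1.06] [ 0.29 -0.66  0.36]
[0.74, 0.6, -0.0] [0.048, 0.008, -0.024] q [ 0.96  0.35  0.31  1.29 -0.64  1.43  0.9 ] [ 0.364 -0.6    0.36 ]
[0.74, 0.6, 0.0] [0.048, 0.008, -0.024] q [ 0.83  0.31  0.28  1.34 -0.61  1.37  0.73] [ 0.438 -0.541  0.36 ]
[0.74, 0.6, 0.0] [0.048, 0.008, -0.024] q [ 0.7   0.3   0.25  1.35 -0.59  1.32  0.54] [ 0.512 -0.481  0.36 ]
[0.38, 0.31, 0.0] [0.025, 0.004, -0.012] q [ 0.64  0.31  0.24  1.34 -0.58  1.29  0.44] [ 0.55 -0.45  0.36]
[0.33, 0.89, 0.0] [0.048, 0.008, -0.024] q [ 0.51  0.23  0.21  1.44 -0.54  1.23  0.28] [ 0.583 -0.361  0.36 ]
[0.33, 0.89, 0.0] [0.048, 0.008, -0.024] q [ 0.39  0.18  0.16  1.5  -0.51  1.17  0.09] [ 0.615 -0.272  0.36 ]
[0.33, 0.89, 0.0] [0.048, 0.008, -0.024] q [ 0.27  0.16  0.12  1.53 -0.47  1.1  -0.11] [ 0.648 -0.182  0.36 ]
[0.12, 0.32, 0.0] [0.017, 0.003, -0.009] q [ 0.23  0.16  0.1   1.53 -0.46  1.08 -0.18] [ 0.66 -0.15  0.36]
[-0.37, 0.8, -0.34] [0.0, 0.0, -0.0] q [ 0.14  0.03  0.05  1.74 -0.42  0.94 -0.28] [ 0.623 -0.07   0.326]
[-0.37, 0.8, -0.34] [-0.0, -0.0, -0.0] q [ 0.05 -0.06 -0.02  1.92 -0.36  0.81 -0.43] [0.586 0.011 0.291]
[-0.37, 0.8, -0.34] [-0.0, 0.0, -0.0] q [-0.02 -0.12 -0.13  2.05 -0.28  0.69 -0.63] [0.549 0.091 0.257]
[-0.3, 0.65, -0.28] [-0.0, -0.0, -0.0] q [-0.07 -0.14 -0.25  2.13 -0.19  0.6  -0.85] [0.519 0.157 0.229]
[0.15, 0.06, -0.25] [-0.0, 0.0, 0.0] q [-0.08 -0.08 -0.26  2.13 -0.17  0.54 -0.87] [0.534 0.163 0.204]
[0.22, 0.09, -0.38] [-0.0, 0.0, -0.0] q [-0.09  0.01 -0.28  2.14 -0.12  0.44 -0.91] [0.556 0.172 0.165]
[0.24, 0.1, -0.42] [-0.0, 0.0, -0.0] q [-0.11  0.12 -0.27  2.13 -0.05  0.34 -0.97] [0.579 0.183 0.124]
```

```bash

python3 -m inch '{"translation":[[0.33,-0.28,-0.2],[0.66,-0.55,-0.41],[1,-0.83,-0.61],[1,-0.83,-0.61]],"rot":[[0.04,0.01,-0.02],[0.08,0.01,-0.04],[0.12,0.02,-0.06],[0.12,0.02,-0.06]],"jaw":[35,35,35,35]}'
python3 -m inch '{"translation":[[0.2,-0.1,-0.1],[0.5,0.1,-0.2],[0.8,0.4,-0.2],[1,0.6,-0.2]],"rot":[[0.04,0.01,-0.02],[0.08,0.01,-0.04],[0.12,0.02,-0.06],[0.12,0.02,-0.06]],"jaw":[35,35,35,35]}'
python3 -m inch '{"translation":[[0.35,0.3,0],[0.7,0.6,0],[1,0.85,0]],"rot":[[0.04,0.01,-0.02],[0.08,0.01,-0.04],[0.09,0.02,-0.06]],"jaw":[35,35,35]}';python3 j.py
python3 -m inch '{"translation":[[0.2,0.35,0],[0.4,0.7,0],[0.6,1,0]],"rot":[[0.04,0.01,-0.02],[0.08,0.01,-0.04],[0.08,0.02,-0.06]],"jaw":[35,35,35]}';python3 j.py
python3 -m inch '{"translation":[[0.15,0.35,0],[0.3,0.7,0],[0.4,1,0]],"rot":[[0,0,0],[0,0,0],[0,0,0]],"jaw":[35,35,35]}';python3 j.py
python3 -m inch '{"translation":[[0.1,0.35,0],[0.2,0.7,0],[0.3,1,0]],"rot":[[0,0,0],[0,0,0],[0,0,0]],"jaw":[35,35,35]}';python3 j.py
python3 -c "
from h import *
where('middle');need('middle',130,up=-3)"
```

```text
time: 20.35
ee_pos: [0.2408, -0.6118, 0.3897]
eef_rot: [0.795, 0.541, 0.24, 0.13]
ft_force: [0.0, 0.5, -1.8]
width: 0.0461
time: 20.75
ee_pos: [0.3446, -0.5482, 0.3687]
eef_rot: [0.82, 0.502, 0.262, 0.079]
ft_force: [0.3, -0.2, -0.8]
width: 0.0461
time: 21.05
ee_pos: [0.4471, -0.4595, 0.3683]
eef_rot: [0.841, 0.464, 0.275, 0.042]
ft_force: [0.5, -0.2, -0.3]
width: 0.0459
J [ 0.81  0.22  0.24  1.43 -0.62  1.41  0.56]
time: 21.35
ee_pos: [0.508, -0.356, 0.3677]
eef_rot: [0.859, 0.426, 0.283, 0.01]
ft_force: [0.5, -1.1, -0.6]
width: 0.046
J [ 0.67  0.13  0.17  1.54 -0.59  1.32  0.29]
time: 21.65
ee_pos: [0.5489, -0.2514, 0.3678]
eef_rot: [0.858, 0.428, 0.283, 0.009]
ft_force: [1.0, 0.6, -0.6]
width: 0.0464
J [ 0.55  0.03  0.08  1.65 -0.53  1.21  0.11]
time: 21.95
ee_pos: [0.5788, -0.1469, 0.368]
eef_rot: [0.857, 0.43, 0.283, 0.009]
ft_force: [1.2, -0.3, -0.1]
width: 0.0461
J [ 0.44 -0.05 -0.04  1.72 -0.47  1.1  -0.1 ]
t 21.95 underside: out 282.7 up 15.3 level -301.9 mm axis err deg 0.99 F [ 1.2 -0.3 -0.1] w 0.0461
d 130 shift [-0.596  3.035 -1.389] turn [-0.013  0.007 -0.007]
```

```bash
python3 -c "
from route import *
for w in([],[(.64,-.08,.33)],[(.68,-.08,.33),(.66,.1,.3)],[(.67,-.15,.37),(.7,0,.36),(.65,.13,.33)]):
    m,q,e,k,a=run(w+[(.5197,.1567,.229)],30);print(w,m.round(2),q.round(2),e.round(1),k)
run([(.68,-.08,.33),(.66,.1,.3),(.5197,.1567,.229)],30,True)"
```

```text
[] 0.25 [ 0.19  0.09 -0.57  2.16 -0.01  0.35 -1.01] 0.0 8
[(0.64, -0.08, 0.33)] 0.25 [ 0.12  0.08 -0.5   2.16 -0.04  0.35 -0.98] 0.0 9
[(0.68, -0.08, 0.33), (0.66, 0.1, 0.3)] 0.25 [ 0.    0.08 -0.38  2.16 -0.08  0.35 -0.94] 0.0 10
[(0.67, -0.15, 0.37), (0.7, 0, 0.36), (0.65, 0.13, 0.33)] 0.25 [-0.03  0.07 -0.34  2.16 -0.09  0.35 -0.93] 0.0 11
[0.76, 0.5, -0.28] [0.003, 0.004, 0.001] q [ 0.36  0.07 -0.12  1.66 -0.41  0.99 -0.25] [ 0.654 -0.097  0.34 ]
[0.26, 0.17, -0.1] [0.001, 0.001, 0.0] q [ 0.32  0.12 -0.13  1.63 -0.38  0.95 -0.3 ] [ 0.68 -0.08  0.33]
[-0.1, 0.93, -0.16] [0.003, 0.004, 0.001] q [ 0.21  0.07 -0.19  1.72 -0.31  0.86 -0.48] [0.67  0.013 0.314]
[-0.1, 0.87, -0.14] [0.003, 0.003, 0.001] q [ 0.1   0.05 -0.25  1.77 -0.21  0.79 -0.69] [0.66 0.1  0.3 ]
[-0.8, 0.32, -0.4] [0.003, 0.004, 0.001] q [ 0.07 -0.09 -0.29  2.   -0.24  0.69 -0.73] [0.58  0.132 0.26 ]
[-0.61, 0.24, -0.31] [0.002, 0.003, 0.0] q [ 0.03 -0.2  -0.32  2.15 -0.26  0.63 -0.78] [0.52  0.157 0.229]
[-0.01, -0.0, 0.0] [-0.0, 0.0, 0.0] q [ 0.03 -0.2  -0.32  2.16 -0.26  0.63 -0.78] [0.519 0.157 0.229]
[0.15, 0.06, -0.25] [0.0, -0.0, -0.0] q [ 0.03 -0.14 -0.34  2.16 -0.24  0.56 -0.8 ] [0.534 0.163 0.204]
[0.22, 0.09, -0.38] [0.0, 0.0, -0.0] q [ 0.03 -0.04 -0.37  2.17 -0.18  0.46 -0.85] [0.556 0.172 0.165]
[0.24, 0.1, -0.42] [-0.0, 0.0, -0.0] q [ 0.    0.08 -0.38  2.16 -0.08  0.35 -0.94] [0.579 0.183 0.124]
```

```bash

python3 -m inch '{"translation":[[0.35,0.25,-0.13],[0.7,0.48,-0.27],[0.95,0.65,-0.38],[0.95,0.65,-0.38]],"rot":[[0,0,0],[0,0,0],[0,0,0],[0,0,0]],"jaw":[35,35,35,35]}'
python3 -m inch '{"translation":[[-0.04,0.35,-0.05],[-0.1,0.7,-0.1],[-0.1,1,-0.16]],"rot":[[-0.013,0.007,-0.007],[-0.013,0.007,-0.007],[-0.013,0.007,-0.007]],"jaw":[35,35,35]}'
python3 -m inch '{"translation":[[-0.1,0.3,-0.05],[-0.2,0.55,-0.1],[-0.2,0.6,-0.12]],"rot":[[0,0,0],[0,0,0],[0,0,0]],"jaw":[35,35,35]}';python3 j.py
python3 -c "
from h import *
where('middle');need('middle',130,up=-3)"
```

```text
time: 22.35
ee_pos: [0.6745, -0.0748, 0.3274]
eef_rot: [0.856, 0.433, 0.282, 0.007]
ft_force: [-0.5, 0.2, -1.7]
width: 0.0462
time: 22.65
ee_pos: [0.6631, 0.0287, 0.3118]
eef_rot: [0.858, 0.433, 0.276, 0.013]
ft_force: [0.2, -0.3, 0.2]
width: 0.0461
time: 22.95
ee_pos: [0.6406, 0.094, 0.3]
eef_rot: [0.856, 0.436, 0.276, 0.012]
ft_force: [-0.2, -0.4, -0.1]
width: 0.0461
J [ 0.14  0.01 -0.28  1.8  -0.21  0.8  -0.66]
t 22.95 underside: out 144.2 up 108.0 level -105.3 mm axis err deg 0.54 F [-0.2 -0.4 -0.1] w 0.0461
d 130 shift [-1.214  0.625 -0.709] turn [ 0.    -0.001 -0.017]
```

```bash

python3 -m inch '{"translation":[[-0.35,0.2,-0.18],[-0.7,0.38,-0.4],[-1,0.52,-0.58],[-1,0.52,-0.58]],"rot":[[0,0,-0.017],[0,0,-0.017],[0,0,-0.017],[0,0,-0.017]],"jaw":[35,35,35,35]}';python3 j.py
python3 -c "
from h import *
where('middle');need('middle',100,up=-3)"
```

```text
time: 23.35
ee_pos: [0.5357, 0.1476, 0.2388]
eef_rot: [0.86, 0.431, 0.274, 0.015]
ft_force: [0.3, 0.0, -0.7]
width: 0.0459
J [ 0.09 -0.18 -0.36  2.1  -0.2   0.66 -0.81]
t 23.35 underside: out 132.1 up 11.9 level -14.8 mm axis err deg 0.33 F [ 0.3  0.  -0.7] w 0.0459
d 100 shift [-0.02   0.152 -0.352] turn [ 0.003 -0.005 -0.004]
```

```bash

python3 -m inch '{"translation":[[-0.02,0.1,-0.1],[-0.02,0.15,-0.25],[-0.02,0.15,-0.35],[-0.02,0.15,-0.35],[-0.02,0.15,-0.35]],"rot":[[0.003,-0.005,-0.004],[0.003,-0.005,-0.004],[0.003,-0.005,-0.004],[0.003,-0.005,-0.004],[0.003,-0.005,-0.004]],"jaw":[35,35,35,35,35]}';python3 j.py
python3 -c "
from h import *
where('middle')
for d in (80,65,53,45): need('middle',d,up=-3)"
```

```text
time: 23.85
ee_pos: [0.5342, 0.1621, 0.2043]
eef_rot: [0.86, 0.428, 0.277, 0.015]
ft_force: [0.5, 0.1, -0.7]
width: 0.0462
J [ 0.08 -0.14 -0.4   2.14 -0.17  0.57 -0.87]
t 23.85 underside: out 100.5 up -2.5 level -0.9 mm axis err deg 0.08 F [ 0.5  0.1 -0.7] w 0.0462
d 80 shift [ 0.093  0.049 -0.177] turn [0.    0.001 0.001]
d 65 shift [ 0.166  0.081 -0.304] turn [0.    0.001 0.001]
d 53 shift [ 0.224  0.106 -0.406] turn [0.    0.001 0.001]
d 45 shift [ 0.263  0.123 -0.474] turn [0.    0.001 0.001]
```

```bash

python3 -m inch '{"translation":[[0.05,0.025,-0.09],[0.093,0.049,-0.177],[0.13,0.065,-0.24],[0.166,0.081,-0.304],[0.195,0.093,-0.355],[0.224,0.106,-0.406],[0.263,0.123,-0.474],[0.263,0.123,-0.474]],"rot":[[0,0,0],[0,0,0],[0,0,0],[0,0,0],[0,0,0],[0,0,0],[0,0,0],[0,0,0]],"jaw":[35,35,35,35,35,35,35,35]}';python3 j.py
python3 -c "
from h import *
where('middle')
for d in (30,15,8,4,2): need('middle',d,up=-3)"
```

```text
time: 24.65
ee_pos: [0.5604, 0.1745, 0.1558]
eef_rot: [0.86, 0.428, 0.276, 0.015]
ft_force: [0.2, 1.1, -1.6]
width: 0.0461
J [ 0.07  0.   -0.44  2.14 -0.06  0.45 -0.96]
t 24.65 underside: out 44.0 up -3.7 level 0.1 mm axis err deg 0.05 F [ 0.2  1.1 -1.6] w 0.0461
d 30 shift [ 0.074  0.031 -0.115] turn [ 0.    -0.     0.001]
d 15 shift [ 0.147  0.062 -0.242] turn [ 0.    -0.     0.001]
d 8 shift [ 0.181  0.077 -0.302] turn [ 0.    -0.     0.001]
d 4 shift [ 0.201  0.086 -0.336] turn [ 0.    -0.     0.001]
d 2 shift [ 0.21   0.09  -0.353] turn [ 0.    -0.     0.001]
```

On the narrow tube with no force, so I push it home (expected stop at 6 mm out).

```bash

python3 -m inch '{"translation":[[0.037,0.015,-0.058],[0.074,0.031,-0.115],[0.11,0.046,-0.18],[0.147,0.062,-0.242],[0.165,0.07,-0.272],[0.181,0.077,-0.302],[0.191,0.081,-0.319],[0.198,0.085,-0.331],[0.198,0.085,-0.331]],"rot":[[0,0,0],[0,0,0],[0,0,0],[0,0,0],[0,0,0],[0,0,0],[0,0,0],[0,0,0],[0,0,0]],"jaw":[35,35,35,35,35,35,35,35,35]}';python3 j.py
python3 -c "
from h import *
where('middle')"
```

```text
time: 25.55
ee_pos: [0.5798, 0.183, 0.1235]
eef_rot: [0.86, 0.429, 0.276, 0.015]
ft_force: [-16.7, -5.4, 15.7]
width: 0.0461
J [ 0.05  0.1  -0.43  2.12  0.06  0.37 -1.06]
t 25.55 underside: out 5.4 up -2.9 level 0.2 mm axis err deg 0.08 F [-16.7  -5.4  15.7] w 0.0461
```

```bash

python3 -m inch '{"translation":[[0,0,0],[0,0,0],[0,0,0],[-0.1,-0.045,0.18],[-0.3,-0.13,0.51],[-0.5,-0.215,0.87],[-0.5,-0.215,0.87]],"rot":[[0,0,0],[0,0,0],[0,0,0],[0,0,0],[0,0,0],[0,0,0],[0,0,0]],"jaw":[75,75,75,75,75,85,85]}';python3 j.py
python3 - <<'E'
from route import *
s=r.read_state();q=s["joint_positions"];x0,R0,_=fkj(q);xb=s["ee_pos"]-x0
g=Ro.from_quat(json.load(open("middle.json"))["q"])
for via in ([(.6,.08,.26),(.65,-.02,.2),(.6537,-.0988,.12)],[(.56,.05,.24),(.6537,-.0988,.12)]):
  q=s["joint_positions"].copy();RG=Ro.from_rotvec([0,0,np.radians(30)])*g
  for i,w in enumerate(via):
    while 1:
        x,R,_=fkj(q);d=np.array(w)-xb-x;dd=np.linalg.norm(d);k=min(1,.1/dd);e=(RG*Ro.from_matrix(R).inv()).as_rotvec()*[.5,1,1][i]*k
        print((d*k*10).round(2),(e/np.radians(60)).round(3),end=" ");q=call(q,d*k,e,n=5);print(q.round(2),(fkj(q)[0]+xb).round(3))
        if k==1:break
t=eyes.camera("top");sd=eyes.camera("side");cv2.imwrite("pics/t3.png",t);cv2.imwrite("pics/s3.png",sd)
E
```

```text
time: 26.25
ee_pos: [0.5307, 0.1614, 0.2162]
eef_rot: [0.859, 0.428, 0.28, 0.017]
ft_force: [0.6, -0.4, -0.2]
width: 0.0822
J [ 0.11 -0.16 -0.43  2.14 -0.19  0.59 -0.85]
[ 0.6  -0.7   0.38] [-0.079  0.22   0.001] [ 0.17  0.06 -0.38  1.79 -0.05  0.98 -0.84] [0.591 0.091 0.254]
[ 0.09 -0.11  0.06] [-0.052  0.144  0.   ] [ 0.14  0.17 -0.38  1.63  0.04  1.19 -0.89] [0.6  0.08 0.26]
[ 0.39 -0.79 -0.47] [-0.041  0.114  0.   ] [ 0.18  0.34 -0.33  1.51  0.1   1.27 -0.8 ] [0.639 0.001 0.213]
[ 0.11 -0.21 -0.13] [-0.011  0.031  0.   ] [ 0.19  0.39 -0.32  1.47  0.12  1.29 -0.78] [ 0.65 -0.02  0.2 ]
[ 0.03 -0.7  -0.71] [-0.  0.  0.] [ 0.28  0.45 -0.29  1.55  0.13  1.16 -0.68] [ 0.653 -0.09   0.129]
[ 0.   -0.09 -0.09] [-0.  0. -0.] [ 0.29  0.46 -0.29  1.55  0.14  1.14 -0.67] [ 0.654 -0.099  0.12 ]
[ 0.25 -0.95  0.2 ] [-0.077  0.216  0.001] [ 0.19 -0.03 -0.34  1.91 -0.11  0.94 -0.74] [0.556 0.067 0.236]
[ 0.04 -0.17  0.04] [-0.052  0.146  0.   ] [ 0.18  0.08 -0.34  1.77 -0.02  1.13 -0.8 ] [0.56 0.05 0.24]
[ 0.44 -0.7  -0.56] [-0.025  0.069  0.   ] [ 0.22  0.25 -0.29  1.7   0.05  1.12 -0.72] [ 0.604 -0.02   0.184]
[ 0.44 -0.7  -0.56] [-0.025  0.069  0.   ] [ 0.26  0.43 -0.25  1.57  0.11  1.14 -0.66] [ 0.648 -0.09   0.127]
[ 0.06 -0.09 -0.07] [-0.003  0.009  0.   ] [ 0.26  0.46 -0.24  1.55  0.12  1.14 -0.65] [ 0.654 -0.099  0.12 ]
```

```bash

python3 -m inch '{"translation":[[0.1,-0.3,0.2],[0.3,-0.55,0.35],[0.6,-0.8,0.42],[0.7,-0.9,0.42],[0.7,-0.9,0.42]],"rot":[[-0.04,0.11,0],[-0.08,0.22,0],[-0.12,0.33,0],[-0.157,0.44,0],[-0.157,0.44,0]],"jaw":[85,85,85,85,85]}'
python3 -m inch '{"translation":[[0.15,-0.3,-0.2],[0.3,-0.6,-0.4],[0.5,-0.95,-0.6],[0.5,-0.95,-0.6]],"rot":[[0,0,0],[0,0,0],[0,0,0],[0,0,0]],"jaw":[86,86,86,86]}';python3 j.py
python3 - <<'E'
from h import *
s=r.read_state();p=s["ee_pos"];z=Ro.from_quat(s["eef_rot"]).apply([0,0,1]);print("to wide",(np.array([.6537,-.0988,.1])-p)*10,"untilt",-z[1]/1.047,z[0]/1.047)
t=cv2.imread("pics/t3.png");sd=cv2.imread("pics/s3.png");t=eyes.camera("top");sd=eyes.camera("side")
cv2.imwrite("pics/home2.png",np.hstack([cv2.resize(t[130:210,150:230],(400,400),interpolation=3),cv2.resize(sd[200:280,190:270],(400,400),interpolation=3)]))
E
```

```text
time: 26.85
ee_pos: [0.6025, 0.0698, 0.2485]
eef_rot: [0.897, 0.441, 0.033, -0.014]
ft_force: [-0.5, -0.6, -1.2]
width: 0.0849
time: 27.25
ee_pos: [0.6518, -0.0315, 0.1827]
eef_rot: [0.898, 0.438, 0.03, -0.014]
ft_force: [-0.4, -0.5, -0.4]
width: 0.0858
J [ 0.23  0.41 -0.29  1.48  0.07  1.23 -0.72]
to wide [ 0.01948236 -0.67251426 -0.82707138] untilt -0.04991316198965986 0.04009711836972201
```

View pics/home2.png

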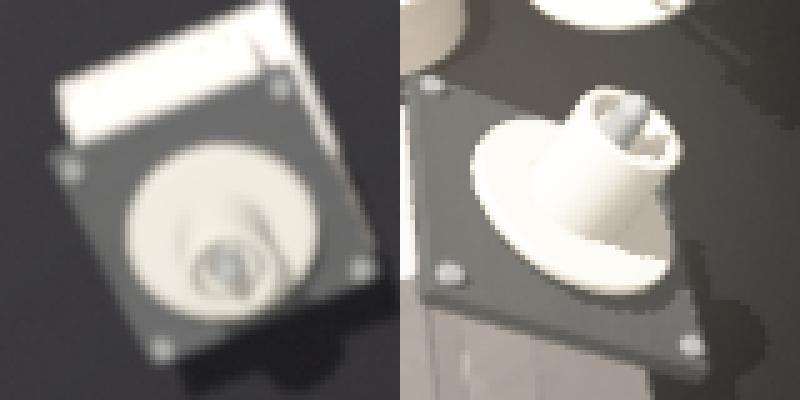

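The middle flange lies flat (side crop centred near (570,205)) with the narrow tube and peg inside its tube. Now the wide one.

```bash

python3 -m inch '{"translation":[[0,-0.3,0],[0.01,-0.55,-0.2],[0.02,-0.67,-0.5],[0.02,-0.67,-0.8],[0.02,-0.67,-0.8],[0.02,-0.67,-0.8]],"rot":[[-0.05,0.04,0],[-0.05,0.04,0],[-0.05,0.04,0],[-0.05,0.04,0],[-0.05,0.04,0],[-0.05,0.04,0]],"jaw":[86,86,86,86,86,86]}';python3 j.py
python3 - <<'E'
from h import *
s=r.read_state();p=s["ee_pos"];z=Ro.from_quat(s["eef_rot"]).apply([0,0,1]);print("to wide",(np.array([.6537,-.0988,.030])-p)*10,"untilt",-z[1]/1.047,z[0]/1.047)
E
```

```text
time: 27.95
ee_pos: [0.6539, -0.0906, 0.107]
eef_rot: [0.897, 0.441, 0.003, -0.001]
ft_force: [0.7, -0.3, 0.3]
width: 0.0858
J [ 0.26  0.51 -0.25  1.5   0.13  1.15 -0.67]
to wide [-0.00159987 -0.08211161 -0.76979914] untilt -0.004002283151145719 0.003422909715902864
```

```bash

python3 -m inch '{"translation":[[0,-0.08,0],[0,-0.082,-0.1],[0,-0.082,-0.4],[0,-0.082,-0.7],[0,-0.082,-0.77],[0,-0.082,-0.77],[0,-0.082,-0.77]],"rot":[[-0.004,0.003,0],[-0.004,0.003,0],[-0.004,0.003,0],[-0.004,0.003,0],[-0.004,0.003,0],[-0.004,0.003,0],[-0.004,0.003,0]],"jaw":[86,86,86,86,86,86,86]}'
python3 -m inch '{"translation":[[0,0,0],[0,0,0],[0,0,0],[0,0,0],[0,0,0],[0,0,0]],"rot":[[0,0,0],[0,0,0],[0,0,0],[0,0,0],[0,0,0],[0,0,0]],"jaw":[50,50,50,50,50,50]}' 25
python3 -c "
from h import *
grasp('wide',.6537,-.0988)
from route import *
"
python3 -m inch '{"translation":[[0,0,0.3],[0,0,0.7],[0,0,1],[0,0,1]],"rot":[[0,0,0],[0,0,0],[0,0,0],[0,0,0]],"jaw":[50,50,50,50]}'
python3 - <<'E'
from route import *
where('wide')
s=r.read_state();x0,R0,_=fkj(s["joint_positions"]);xb=s["ee_pos"]-x0;w_=json.load(open("wide.json"));RT=A*Ro.from_quat(w_["q"]);P=lambda d:ROOT+N*d/1e3-.006*UPS-RT.apply(w_["o"])
q=s["joint_positions"].copy()
for i,w in enumerate([(.65,-.03,.2),(.62,.05,.27),P(140),P(100),P(50),P(12)]):
    while 1:
        x,R,_=fkj(q);d=np.array(w)-xb-x;dd=np.linalg.norm(d);k=min(1,.1/dd);e=(RT*Ro.from_matrix(R).inv()).as_rotvec()*(0 if i==0 else k if i>1 else .5*k)
        print((d*k*10).round(2),(e/np.radians(60)).round(3),end=" ");q=call(q,d*k,e,n=5);print(q.round(2),(fkj(q)[0]+xb).round(3))
        if k==1:break
E
```

```text
time: 28.65
ee_pos: [0.6549, -0.0988, 0.0317]
eef_rot: [0.897, 0.441, 0.001, 0.001]
ft_force: [0.6, 0.2, -0.3]
width: 0.0858
time: 29.25
ee_pos: [0.6553, -0.0989, 0.0322]
eef_rot: [0.897, 0.441, 0.001, 0.001]
ft_force: [-1.4, 0.2, 4.8]
width: 0.0635
offset in tool mm [-0.93242141  0.         32.22944595]
time: 29.65
ee_pos: [0.6575, -0.099, 0.137]
eef_rot: [0.897, 0.441, 0.004, 0.003]
ft_force: [0.5, 0.3, -1.4]
width: 0.064
t 29.65 underside: out 41.5 up -48.0 level -290.3 mm axis err deg 31.66 F [ 0.5  0.3 -1.4] w 0.064
[-0.08  0.69  0.63] [ 0. -0.  0.] [ 0.18  0.42 -0.28  1.42  0.12  1.31 -0.76] [ 0.65 -0.03  0.2 ]
[-0.27  0.72  0.63] [ 0.096 -0.219  0.001] [ 0.2   0.19 -0.33  1.6  -0.02  1.12 -0.77] [0.623 0.042 0.263]
[-0.03  0.08  0.07] [ 0.058 -0.132  0.001] [ 0.25  0.1  -0.34  1.72 -0.14  0.95 -0.68] [0.62 0.05 0.27]
[-0.71  0.68 -0.21] [ 0.038 -0.086  0.   ] [ 0.21 -0.09 -0.39  1.98 -0.24  0.77 -0.71] [0.549 0.118 0.249]
[-0.38  0.36 -0.11] [ 0.02  -0.046  0.   ] [ 0.18 -0.19 -0.42  2.1  -0.3   0.68 -0.74] [0.512 0.154 0.238]
[ 0.19  0.08 -0.34] [ 0.  0. -0.] [ 0.17 -0.11 -0.45  2.11 -0.25  0.59 -0.78] [0.531 0.162 0.204]
[ 0.24  0.11 -0.42] [ 0. -0. -0.] [ 0.16 -0.   -0.48  2.12 -0.16  0.47 -0.86] [0.555 0.173 0.162]
[ 0.18  0.08 -0.32] [-0.  0. -0.] [ 0.13  0.09 -0.48  2.11 -0.06  0.39 -0.94] [0.574 0.181 0.13 ]
```

```bash

python3 -m inch '{"translation":[[-0.03,0.3,0.3],[-0.08,0.6,0.6],[-0.15,0.9,0.9],[-0.25,1,1],[-0.25,1,1]],"rot":[[0,0,0],[0.05,-0.11,0],[0.1,-0.22,0],[0.13,-0.3,0],[0.13,-0.3,0]],"jaw":[50,50,50,50,50]}';python3 j.py
python3 -c "
from h import *
where('wide');need('wide',140,up=-6,yaw=0)"
```

```text
time: 30.15
ee_pos: [0.63, 0.0018, 0.237]
eef_rot: [0.883, 0.435, 0.175, 0.011]
ft_force: [-0.1, -0.6, -1.9]
width: 0.0635
J [ 0.32  0.14 -0.35  1.74 -0.1   0.94 -0.63]
t 30.15 underside: out 114.1 up 27.7 level -186.8 mm axis err deg 11.97 F [-0.1 -0.6 -1.9] w 0.0635
d 140 shift [-1.185  1.521  0.013] turn [ 0.083 -0.182  0.001]
```

```bash

python3 -m inch '{"translation":[[-0.2,0.28,0.15],[-0.4,0.55,0.25],[-0.6,0.8,0.25],[-0.75,0.97,0.2],[-0.75,0.97,0.2]],"rot":[[0.04,-0.09,0],[0.083,-0.182,0],[0.083,-0.182,0],[0.083,-0.182,0],[0.083,-0.182,0]],"jaw":[50,50,50,50,50]}';python3 j.py
python3 -c "
from h import *
where('wide');need('wide',120,up=-6,yaw=0)"
```

```text
time: 30.65
ee_pos: [0.5529, 0.1009, 0.255]
eef_rot: [0.862, 0.425, 0.275, 0.013]
ft_force: [0.5, -0.3, -0.9]
width: 0.0636
J [ 0.31 -0.17 -0.45  2.05 -0.31  0.72 -0.63]
t 30.65 underside: out 145.2 up 17.1 level -65.0 mm axis err deg 0.24 F [ 0.5 -0.3 -0.9] w 0.0636
d 120 shift [-0.316  0.572 -0.337] turn [ 0.001 -0.003 -0.003]
```

```bash

python3 -m inch '{"translation":[[-0.15,0.28,-0.05],[-0.316,0.572,-0.2],[-0.316,0.572,-0.337],[-0.316,0.572,-0.337],[-0.316,0.572,-0.337]],"rot":[[0,-0.003,-0.003],[0,-0.003,-0.003],[0,-0.003,-0.003],[0,-0.003,-0.003],[0,-0.003,-0.003]],"jaw":[50,50,50,50,50]}';python3 j.py
python3 -c "
from h import *
where('wide')
for d in(90,75,60,50):need('wide',d,up=-6,yaw=0)"
```

```text
time: 31.15
ee_pos: [0.5217, 0.1573, 0.2209]
eef_rot: [0.863, 0.423, 0.276, 0.014]
ft_force: [0.1, -0.3, -2.2]
width: 0.0638
J [ 0.27 -0.2  -0.56  2.14 -0.26  0.62 -0.8 ]
t 31.15 underside: out 119.6 up -6.2 level -1.0 mm axis err deg 0.12 F [ 0.1 -0.3 -2.2] w 0.0638
d 90 shift [ 0.141  0.072 -0.251] turn [ 0.    -0.002  0.001]
d 75 shift [ 0.214  0.103 -0.378] turn [ 0.    -0.002  0.001]
d 60 shift [ 0.287  0.135 -0.505] turn [ 0.    -0.002  0.001]
d 50 shift [ 0.336  0.156 -0.59 ] turn [ 0.    -0.002  0.001]
```

```bash

python3 -m inch '{"translation":[[0.07,0.036,-0.125],[0.141,0.072,-0.251],[0.18,0.088,-0.315],[0.214,0.103,-0.378],[0.25,0.12,-0.44],[0.287,0.135,-0.505],[0.303,0.142,-0.533],[0.32,0.149,-0.562],[0.336,0.156,-0.59],[0.336,0.156,-0.59]],"rot":[[0,0,0],[0,0,0],[0,0,0],[0,0,0],[0,0,0],[0,0,0],[0,0,0],[0,0,0],[0,0,0],[0,0,0]],"jaw":[50,50,50,50,50,50,50,50,50,50]}';python3 j.py
python3 -c "
from h import *
where('wide')
for d in(35,20,14,10,9):need('wide',d,up=-6,yaw=0)"
```

```text
time: 32.15
ee_pos: [0.5553, 0.1729, 0.1617]
eef_rot: [0.863, 0.423, 0.276, 0.014]
ft_force: [0.5, 0.2, -1.1]
width: 0.0637
J [ 0.29 -0.01 -0.64  2.13 -0.07  0.46 -0.96]
t 32.15 underside: out 49.7 up -6.2 level 0.0 mm axis err deg 0.14 F [ 0.5  0.2 -1.1] w 0.0637
d 35 shift [ 0.073  0.031 -0.124] turn [ 0.    -0.002  0.001]
d 20 shift [ 0.146  0.063 -0.252] turn [ 0.    -0.002  0.001]
d 14 shift [ 0.175  0.075 -0.303] turn [ 0.    -0.002  0.001]
d 10 shift [ 0.194  0.084 -0.336] turn [ 0.    -0.002  0.001]
d 9 shift [ 0.199  0.086 -0.345] turn [ 0.    -0.002  0.001]
```

```bash

python3 -m inch '{"translation":[[0.037,0.015,-0.062],[0.073,0.031,-0.124],[0.11,0.047,-0.19],[0.146,0.063,-0.252],[0.16,0.069,-0.278],[0.175,0.075,-0.303],[0.185,0.08,-0.32],[0.194,0.084,-0.336],[0.194,0.084,-0.336]],"rot":[[0,0,0],[0,0,0],[0,0,0],[0,0,0],[0,0,0],[0,0,0],[0,0,0],[0,0,0],[0,0,0]],"jaw":[50,50,50,50,50,50,50,50,50]}'
python3 -c "
from h import *
where('wide')"
```

```text
time: 33.05
ee_pos: [0.5745, 0.1814, 0.129]
eef_rot: [0.863, 0.423, 0.276, 0.014]
ft_force: [-16.1, -5.2, 14.7]
width: 0.0638
t 33.05 underside: out 10.9 up -5.7 level 0.2 mm axis err deg 0.15 F [-16.1  -5.2  14.7] w 0.0638
```

Home at about 11 mm out under 22 N, against 12 mm expected. I release, retreat along the peg, then move well clear and look.

```bash

python3 -m inch '{"translation":[[0,0,0],[0,0,0],[0,0,0],[-0.1,-0.045,0.18],[-0.3,-0.13,0.51],[-0.5,-0.215,0.87],[-0.5,-0.215,0.87]],"rot":[[0,0,0],[0,0,0],[0,0,0],[0,0,0],[0,0,0],[0,0,0],[0,0,0]],"jaw":[86,86,86,86,86,86,86]}'
python3 -m inch '{"translation":[[0.1,-0.35,0.2],[0.2,-0.7,0.4],[0.3,-1,0.5],[0.3,-1,0.5]],"rot":[[0,0,0],[0,0,0],[0,0,0],[0,0,0]],"jaw":[86,86,86,86]}'
python3 -m inch '{"translation":[[0,-0.35,0],[0,-0.7,0],[0,-1,0],[0,-1,0],[0,-1,0]],"rot":[[-0.05,0.12,0],[-0.1,0.24,0],[-0.15,0.36,0],[-0.15,0.36,0],[-0.15,0.36,0]],"jaw":[86,86,86,86,86]}'
python3 - <<'E'
from h import *
t=eyes.camera("top");sd=eyes.camera("side");cv2.imwrite("pics/tf.png",t);cv2.imwrite("pics/sf.png",sd);L=np.cross(N,UPS)
o=np.hstack([cv2.resize(t[130:210,150:230],(400,400),interpolation=3),cv2.resize(sd[200:280,190:270],(400,400),interpolation=3)])
for n,ox,x0,y0 in(("top",0,150,130),("side",400,190,200)):
  for d,rad,f in((.018,.055,-.008),(.062,.032,-.008)):
    for a in np.linspace(0,6.283,60):
        q=(proj(n,ROOT+d*N+f*UPS+rad*(np.cos(a)*UPS+np.sin(a)*L))-[x0,y0]+.5)*5+[ox,0]
        if ox<=q[0]<ox+400: cv2.circle(o,tuple(int(v) for v in q),0,(0,0,255),-1)
cv2.imwrite("pics/fin.png",o)
a=cv2.imread("pics/top0.png");print("changed px roll",(cv2.absdiff(a,t).max(2)[92:140,252:299]>40).sum(),"plate",(cv2.absdiff(a,t).max(2)[240:300,105:170]>40).sum(),"bottle",(cv2.absdiff(a,t).max(2)[170:205,382:425]>40).sum(), r.read_state()["time"])
E
```

```text
time: 33.75
ee_pos: [0.5255, 0.1598, 0.2219]
eef_rot: [0.862, 0.423, 0.279, 0.017]
ft_force: [0.7, 0.2, -0.1]
width: 0.0857
time: 34.15
ee_pos: [0.5574, 0.0551, 0.2734]
eef_rot: [0.863, 0.42, 0.28, 0.018]
ft_force: [0.3, 0.5, -0.6]
width: 0.0865
time: 34.65
ee_pos: [0.5579, -0.0439, 0.2721]
eef_rot: [0.896, 0.437, 0.08, 0.005]
ft_force: [-0.1, 0.8, -0.2]
width: 0.0862
changed px roll 7 plate 0 bottle 0 34.75
```

View pics/fin.png

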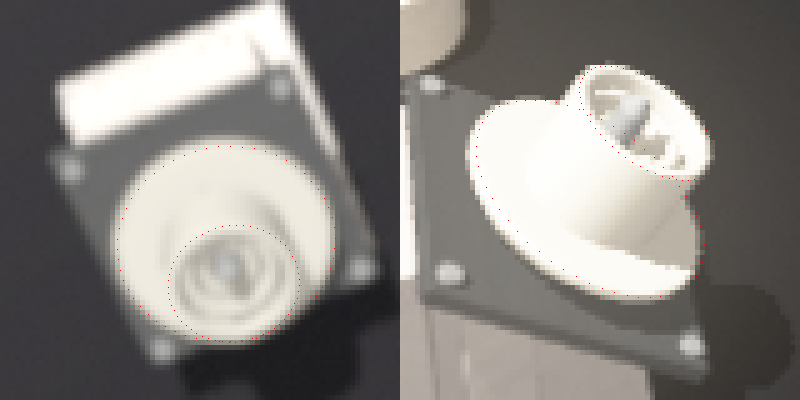

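All three are nested, and the outlines drawn for the home position match the picture. The bystanders have not moved and the arm is clear, so I'm handing in.

```bash
python3 -c "
from bench import r
print(r.close_job())"
```

```text
the job is handed in; nothing more can be done
None
```

All three adapters are hanging nested on the white stand's peg: narrow first, then middle over it, then wide. Each was pushed home before the next went on. The job was handed in at about 35 s, with the gripper open and the arm clear.

- **Seating:** the pushes stopped with each underside about 0, 5 and 11 mm from the plate, where 0, 6 and 12 mm were expected. The push forces were about 18 to 23 N. In the last picture the wide flange and tube match the outlines drawn for the home position in both views.
- **Bystanders:** comparing the top view before and after showed no change at the bottle or microplate. At the roll, 7 pixels changed, so it has not visibly moved. The green look-alike and the teal stand were not used.
- **What went wrong:** on the first try with the middle adapter, joints 2 and 3 reached their limits. The arm stopped to one side just above the narrow tube, with no measured force. I backed out, repositioned the arm using a kinematic model fitted to the recorded poses, and the second try went on cleanly.
- **Disagreement:** my first by-eye triangulation of the narrow tube's end put it about 6 mm up the slope from the sagged position. The outline overlay supported the sag, so I used that, and the fits went on freely.

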